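# Scoop brass spacers into the jar

## Robot

A 6-joint arm with a two-finger parallel gripper is mounted at the origin on the work surface. World frame = base frame: x ahead of the robot, y to its left, z up, the work surface at z = 0. Lengths are in m, angles in rad, forces in N, time in s.
With the tool pointing down it reaches from about 0.35 to 0.975 m from the base axis. Payload 4.9 kg.
Tool frame: the origin (TCP) lies at the very end of the fingers, on their centre line; the grasp point (between the pads) lies ctrl.hold_point_z behind it (ctrl.hold_point_z is the distance from the TCP to the grasp point, in m); z points along the fingers, y is the line along which they close (so a half turn about z gives the same grasp; the last joint's range is limited). The gripper opens to 85 mm and grips with 20 to 120 N. Pads are 22 mm wide; open, the fingers measure 114 mm over their backs; the gripper's body (76 mm by 85 mm) begins 54 mm behind the grasp point. The pads swing forward as they close: fully open they stand 13 mm farther back than shut.
Start: joints at [0.983, 0.053, 1.613, -0, 1.476, -0.119], TCP at [0.282, 0.558, 0.231] pointing down, gripper open.
Joint ranges: [-3.01, 3.01], [-1.01, 2.22], [0.06, 2.58], [-1.02, 4.17], [0.09, 2.62], [-3.14, 3.14]. Speed limits (rad/s): [2.57, 2.57, 3.14, 3.14, 3.14, 3.14].

## Interface

Orientations are given as a rotation vector (axis times angle).
In Python, from station import ctrl gives the robot as it stands. The module is installed in compiled form; this text tells all that it offers.
- The arm moves only by the tool jog_arm, never from a script. Its argument "deltas" is a list of rows, each a list of 3 entries, a list of its own where there are three numbers: the closure, from -1 (fully open) to 1 (shut), then the shift along the world's x, y, z scaled (see below), then the turn, a rotation vector about the world's x, y, z scaled (see below). A call has 1 to 12 rows; each row is the pose to reach, as a shift and turn from the pose commanded when the call began, turning the shorter way round; what a row does not reach only later rows make up. The controller multiplies each number of a shift by 0.4 m and each number of a turn by 180 degrees. A row lasts 1/12 s, in which the tool goes at most 41.7 mm and 7.16 degrees, less where a joint would pass 70% of its speed; a pose out of reach is approached as far as the arm can. A call with a number of a shift or a turn outside -1 to 1 is refused whole. A call with a gripper value outside its range is refused whole. The fingers move at their own pace and stop on an object; "squeeze" is the grip in N (left out, the last holds). Time passes only in rows, so rows that repeat a pose let the fingers close. It gives the time, the measured TCP pose, the force, the opening and the grip force at its end, in the units of the state.
- ctrl.get_obs(): the state, without advancing time (a new reading comes with each control period).
- ctrl.get_image(name): name is "scene" or "top"; returns the picture (480x640x3 uint8, red, green, blue); there is no depth.
- ctrl.get_calibration(name): a dict with "K" (3x3 intrinsics, pixels), "extrinsics" (4x4, takes a point from world to camera coordinates). Camera axes: x right, y down, z forward; pixel columns grow to the right and rows downward; lengths in m; the calibration is good to about 2 mm. A picture is of the moment at which its call begins. get_calibration takes no time and is no camera call.
- ctrl.finish_job(): hands the job in; it is judged then, once.
The state is a dict: "t": time; "q": joint angles; "dq": joint speeds; "effort": joint torques, N m; "tool_pos": TCP position; "tool_rot": TCP orientation; "contact_force": force on the tool from outside, world axes, zero at the start; "wrist_torque": the same for the moment, N m; "opening": finger opening in m; "grip_force": force on a finger pad.
Only numpy, scipy, OpenCV 4.12 (cv2) and the standard library are available. Lean on these libraries where they do the work, as an engineer would, in place of code of your own. Each camera call takes 0.05 s, during which the arm holds its last target. There are 200 camera calls.

## Task

A board is waiting for its spacers: take the little steel scoop by its red handle, scoop brass spacers out of the grey tray and tip at least three of them into the open white jar, leaving the jar standing where it is. Don't touch the spacers with the fingers; any you don't need stay in the tray, none on the bench or in the scoop, and leave the spool, bottle and screwdriver alone. Finish by laying the empty scoop back down flat on the blue mat, the way up it was.

Things in the scene. Friction and masses are not known exactly. Their poses are not given: they have to be found in the camera images.
- mat: Flat blue bench mat fixed to the yellow bench, 240 x 150 mm, 2 mm thick; origin at the centre of its underside, x along its long side. The scoop starts on it and is put back on it.
- tray: Open grey parts tray fixed to the bench, 168 x 86 mm outside, 28 high, walls and floor 3 thick. Origin at the centre of its underside, x along the long side, z up. Its -x end (nearer the robot) is a 45 degree ramp rising from the floor at x -56 mm to the rim. The spacers start standing at x -55 to -11 mm, before the ramp; the rest of the floor, to x +81, is free for the scoop's pan.
- scoop: Steel hand scoop with a red handle, 150 g. Flat pan 62 mm long (x -32 to +30), 64 wide (60 inside), floor 3; back and side walls 28 and 26 high; front (+x) open, its last 18 mm tapering to a thin lip. Origin at the pan's underside, x towards the lip, z up. Handle: level bar behind the pan, x -112 to -36, 16 wide (y), 18 tall, centred 63 above the underside, on a neck at x -35.
- scoop_grip (a point): Middle of the red handle, at (-72, 0, 63) mm in the scoop's frame: the place to hold it, fingers closing along the scoop's y. Axes as the scoop's.
- scoop_lip (a point): Middle of the scoop's front lip, underside, at (30, 0, 0) mm in the scoop's frame.
- scoop_pan (a point): Point 12 mm above the underside of the pan, in its middle, at (0, 0, 12) mm in the scoop's frame.
- jar: Open round white plastic jar standing loose on the bench, 92 mm outside diameter, wall 3 mm, 55 mm high, floor 4 mm thick, 200 g. Origin at the centre of its underside, z up.
- jar_in (a point): Point on the jar's axis 20 mm above its underside (35 mm below its rim).
- spacer0: Solid turned brass spacer, 16 mm diameter, 14 mm long, edges chamfered, dark dot in each end face, 16 g; origin at its centre, z along its axis. One of five alike.
- spacer1: Solid turned brass spacer, 16 mm diameter, 14 mm long, edges chamfered, dark dot in each end face, 16 g; origin at its centre, z along its axis. One of five alike.
- spacer2: Solid turned brass spacer, 16 mm diameter, 14 mm long, edges chamfered, dark dot in each end face, 16 g; origin at its centre, z along its axis. One of five alike.
- spacer3: Solid turned brass spacer, 16 mm diameter, 14 mm long, edges chamfered, dark dot in each end face, 16 g; origin at its centre, z along its axis. One of five alike.
- spacer4: Solid turned brass spacer, 16 mm diameter, 14 mm long, edges chamfered, dark dot in each end face, 16 g; origin at its centre, z along its axis. One of five alike.
- spool: Bystander: green solder spool standing on its end, 54 mm diameter, 38 mm high; origin at the centre of its underside.
- flux: Bystander: small amber bottle with black cap, 34 mm diameter, 75 mm high; origin at the centre of its underside.
- driver: Bystander: screwdriver with orange handle lying on the bench along its x, tip to +x; origin under its middle.
Not all that is in view belongs to the job. What is shaped like the tray but green or turquoise is not meant. Of the things that look like the scoop, the smallest one is meant.

How it is judged:
By the outcome, as a careful person would: the job done as asked, in the order asked, and still so for the second after the job is handed in, with the robot touching nothing.
It also fails if it takes over 64 s, if anything falls off the work surface, if the arm or the gripper's body presses on something with over 40 N, if the wrist force passes 120 N, or if a joint passes its speed limit or range.

## Working session

There is one attempt and no reset: what is moved stays moved. The work goes in short steps, Python scripts to look and compute and a tool call to move; the robot and the scene stay as the last step left them, time stands still between calls to the robot, and variables do not carry over. Pictures are saved under pics/ and viewed, at most 10 in all, crops included, and the job is handed in when it is done.

Besides the shell and the picture viewer there is one more tool, called after ">>>" in YAML: its name, and indented under it one key for each argument. jog_arm: Moves the arm, as the interface text tells. Its arguments: {"type":"object","properties":{"deltas":{"type":"array","items":{"type":"array"}},"squeeze":{"type":"number"}},"required":["deltas"]}

```bash
mkdir -p pics
python3 - <<'E'
from station import ctrl
import cv2,numpy as np
for n in("scene","top"):
    cv2.imwrite(f"pics/{n}0.png",ctrl.get_image(n)[:,:,::-1]); c=ctrl.get_calibration(n); print(n,np.round(c["K"],1).tolist(),np.round(c["extrinsics"],4).tolist())
o=ctrl.get_obs(); print({k:np.round(v,3) for k,v in o.items()},ctrl.hold_point_z)
E
```

```text
scene [[460.6, 0.0, 313.7], [0.0, 460.6, 245.2], [0.0, 0.0, 1.0]] [[-0.5058, 0.8624, -0.0211, 0.2079], [0.5758, 0.3193, -0.7526, -0.2298], [-0.6424, -0.3928, -0.6581, 1.5521], [0.0, 0.0, 0.0, 1.0]]
top [[438.9, 0.0, 313.3], [0.0, 438.9, 240.3], [0.0, 0.0, 1.0]] [[0.0292, -0.9996, 0.006, 0.0339], [-0.9823, -0.0298, -0.1851, 0.5055], [0.1852, -0.0005, -0.9827, 1.3146], [0.0, 0.0, 0.0, 1.0]]
{'t': np.float64(0.1), 'q': array([ 0.983,  0.053,  1.614, -0.   ,  1.476, -0.119]), 'dq': array([ 0.001, -0.003, -0.003, -0.001, -0.   ,  0.001]), 'effort': array([ 0.0000e+00, -3.9490e+01, -3.7136e+01, -0.0000e+00,  4.0000e-03,
       -0.0000e+00]), 'tool_pos': array([0.282, 0.557, 0.23 ]), 'tool_rot': array([-7.290e-01, -3.055e+00,  3.000e-03]), 'contact_force': array([-0.217, -0.493,  0.438]), 'wrist_torque': array([0.013, 0.005, 0.   ]), 'grip_force': np.float64(0.0), 'opening': np.float64(0.085)} 0.0187
```

View pics/scene0.png

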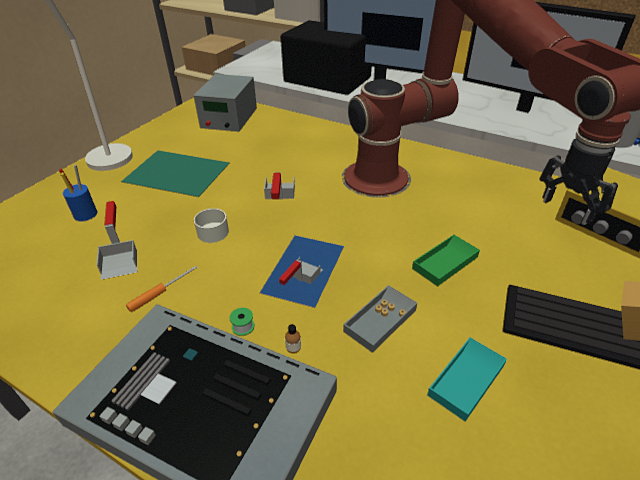

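View pics/top0.png

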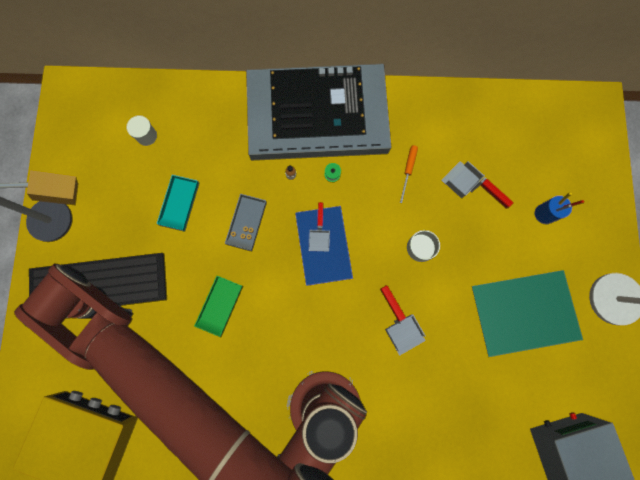

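Both views show the small scoop on the blue mat: pan at top (319,240), handle pointing away from the robot to (320,203). The grey tray is at top (246,222) with spacers at its near end, and the jar is at (424,246). The other two scoops are larger, so not meant. Next I measure these.

```bash
cat > h.py <<'E'
import cv2,numpy as np
from station import ctrl
C={n:ctrl.get_calibration(n) for n in("scene","top")}
def cast(n,px,z):
    K,E=C[n]["K"],C[n]["extrinsics"];R,t=E[:3,:3],E[:3,3]
    px=np.atleast_2d(px).astype(float)
    d=(R.T@np.linalg.inv(K)@np.c_[px,np.ones(len(px))].T).T;o=-R.T@t
    return o+d*((z-o[2])/d[:,2])[:,None]
def proj(n,p):
    K,E=C[n]["K"],C[n]["extrinsics"];c=K@(E[:3,:3]@np.array(p,float)+E[:3,3]);return c[:2]/c[2]
def hsv(im): return cv2.cvtColor(im,cv2.COLOR_RGB2HSV)
def blobs(m,amin=15):
    cs,_=cv2.findContours(m.astype(np.uint8)*255,cv2.RETR_EXTERNAL,cv2.CHAIN_APPROX_NONE)
    return [c for c in cs if cv2.contourArea(c)>=amin]
def rect(n,c,z):
    p=cast(n,c[:,0,:],z)[:,:2]*1000
    (ce,s,a)=cv2.minAreaRect(p.astype(np.float32))
    if s[0]<s[1]: s=s[::-1];a+=90
    return np.round(ce,1),np.round(s,1),round(((a+90)%180)-90,1)
E
python3 - <<'E'
from h import *
ims={n:cv2.imread(f"pics/{n}0.png")[:,:,::-1].copy() for n in C}
print("campos",[np.round(-C[n]["extrinsics"][:3,:3].T@C[n]["extrinsics"][:3,3],3) for n in C])
for n,im in ims.items():
    h=hsv(im);H,S,V=[h[...,i].astype(int) for i in range(3)]
    for nm,m,z in (("red",((H<6)|(H>174))&(S>180)&(V>120),.074),("blue",(H>105)&(H<120)&(S>130)&(V>60),.002),("grey",(S<70)&(V>70)&(V<175),.028),("white",(S<60)&(V>185),.055),("brass",(H>10)&(H<22)&(S>70)&(V>150),.017)):
        for c in blobs(m,12 if nm=="brass" else 60 if nm=="red" else 100):
            x,y,w,hh=cv2.boundingRect(c)
            if y<60 or (n=="scene" and y<170): continue
            print(n,nm,(x,y,w,hh),cv2.contourArea(c),*rect(n,c,z))
E
```

```text
campos [array([1.235, 0.504, 0.853]), array([0.252, 0.05 , 1.385])]
scene red (279, 261, 21, 20) 102.5 [582.6  34.1] [74.  14.1] -0.4
scene red (105, 201, 9, 24) 135.5 [ 632.8 -542.1] [111.1  20. ] 46.7
scene red (271, 173, 9, 21) 114.5 [ 281.2 -210. ] [110.2  21.9] 30.5
scene blue (261, 236, 83, 71) 3319.5 [496.3  19. ] [236.  147.3] 10.3
scene blue (63, 184, 34, 37) 685.0 [ 583.  -769.9] [222.9  74.1] 63.5
scene grey (138, 427, 17, 18) 168.5 [1044.6   10.2] [28.2 26.1] -84.9
scene grey (125, 420, 17, 18) 166.5 [1047.   -21.5] [28.5 26.4] -84.5
scene grey (99, 407, 30, 24) 314.5 [1051.   -69.8] [61.1 26.3] -85.4
scene grey (0, 388, 139, 92) 6249.5 [1168.9 -123.2] [359.7 122. ] -89.7
scene grey (125, 358, 51, 51) 189.0 [960.2 -46.2] [127.6  57.4] 4.6
scene grey (121, 356, 44, 51) 142.0 [962.9 -82.9] [128.1   7.8] 4.3
scene grey (116, 354, 44, 50) 141.0 [963.8 -94.3] [126.9   7.3] 4.5
scene grey (112, 352, 44, 50) 138.0 [ 964.5 -106. ] [127.5   7.4] 4.6
scene grey (53, 305, 284, 175) 12497.5 [931.5  36.9] [473.4 308.1] -85.4
scene grey (344, 285, 73, 61) 2014.5 [560.5 269. ] [168.1  8
[... 1755 characters left out ...]
] [108.4  97.9] -43.6
top grey (134, 125, 22, 20) 170.0 [837.8 606.1] [65.2 52.2] -47.8
top grey (624, 100, 16, 139) 984.5 [ 785.6 -981.6] [475.2  50.2] -6.2
top grey (0, 82, 41, 124) 3700.0 [ 805.9 1044.3] [426.1 136.5] 1.2
top grey (246, 63, 145, 92) 11764.5 [958.6  48.3] [469.5 308.7] -85.4
top white (594, 274, 46, 51) 1634.0 [ 352.8 -871.8] [151.6 135.7] -6.2
top white (411, 235, 23, 24) 414.0 [ 493.8 -286.3] [72.3 67.9] -0.7
top white (127, 116, 23, 21) 340.0 [862. 627.] [71.5 69.2] -88.2
top white (331, 89, 14, 14) 136.5 [989.1 -15.9] [46.3 40.3] 5.7
top brass (27, 171, 49, 28) 948.0 [669.  903.8] [153.9  75.3] 84.7
top brass (405, 145, 13, 30) 170.0 [ 792.1 -265.7] [101.7  23.1] -13.8
```

Run:
```python
import cv2
a=cv2.imread("pics/top0.png")[180:300,200:360]
cv2.imwrite("pics/top_c.png",cv2.resize(a,None,fx=5,fy=5,interpolation=cv2.INTER_CUBIC))
```

```text
(no output)
```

View pics/top_c.png

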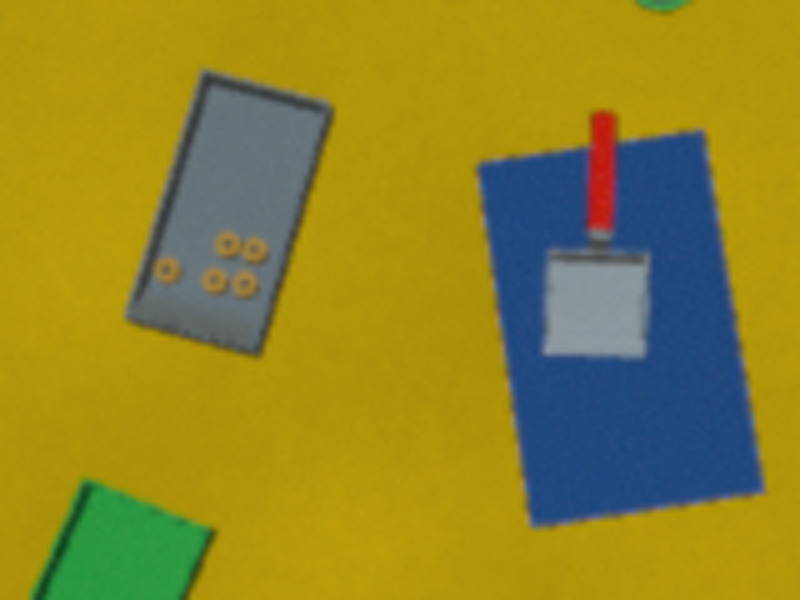

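The crop confirms the layout: tray axis about 14° off, four spacers right of centre and one near its left wall. The scoop lip faces the robot. Next: jar centre, spacers and scoop yaw.

Run:
```python
from h import *
ims={n:cv2.imread(f"pics/{n}0.png")[:,:,::-1].copy() for n in C}
T=np.array([561,267.5]);a=np.radians(-13.6);ex=np.array([np.cos(a),np.sin(a)]);ey=np.array([-ex[1],ex[0]])
for n,im in ims.items():
    h=hsv(im);H,S,V=[h[...,i].astype(int) for i in range(3)]
    # jar
    x0,y0=(405,225) if n=="top" else (188,200)
    m=np.zeros(S.shape,bool);m[y0:y0+45,x0:x0+48]=(S<110)[y0:y0+45,x0:x0+48]
    c=max(blobs(m),key=cv2.contourArea);p=cast(n,c[:,0,:],.055)[:,:2]*1000
    cam=(-C[n]["extrinsics"][:3,:3].T@C[n]["extrinsics"][:3,3])[:2]*1000
    u=p.mean(0)-cam;u/=np.linalg.norm(u);v=np.array([-u[1],u[0]])
    print(n,"jar",cv2.boundingRect(c),"w",np.ptp(p@v),"c",u*((p@u).max()-46)+v*((p@v).max()+(p@v).min())/2)
    # spacers
    x0,y0,x1,y1=(222,190,268,252) if n=="top" else (340,280,420,350)
    m=np.zeros(S.shape,bool);m[y0:y1,x0:x1]=((H>8)&(H<22)&(S>70)&(V>110))[y0:y1,x0:x1]
    for c in blobs(m,3):
        M=c[:,0,:].mean(0);q=cast(n,M,.017)[0,:2]*1000-T;print(" sp",M,cv2.contourArea(c),np.round([q@ex,q@ey],1))
    # handle axis via PCA, red mask on top face
    x0,y0,x1,y1=(310,198,330,230) if n=="top" else (275,256,305,286)
    m=np.zeros(S.shape,bool);m[y0:y1,x0:x1]=(((H<8)|(H>172))&(S>150)&(V>70))[y0:y1,x0:x1]
    pts=np.argwhere(m)[:,::-1];q=cast(n,pts,.070)[:,:2]*1000
    w,U=np.linalg.eigh(np.cov(q.T));d=U[:,1];print(" handle",q.mean(0),np.degrees(np.arctan(d[1]/d[0])),np.ptp(q@d))
f=lambda x,y:np.array([x/5+199.6,y/5+179.6])
L=cast("top",[f(543,356),f(646,357)],.003)*1000;print("lip",L,L.mean(0))
B=cast("top",[f(546,251),f(650,251)],.030)*1000;print("back",B,B.mean(0))
```

```text
scene jar (194, 208, 35, 35) w 90.8657694509227 c [ 495.10256867 -293.28757064]
 sp [402.         311.57142857] 21.0 [-46.6  29.3]
 sp [381.09090909 308.78787879] 46.5 [-20.  -11.9]
 sp [387.5        303.67647059] 45.0 [-43.2 -10.5]
 handle [584.47405538  35.18067831] 1.5328320411380487 83.22741664754994
top jar (407, 231, 33, 31) w 91.36708813075532 c [ 500.13072438 -294.33464616]
 sp [245.5        236.03846154] 25.0 [-41.8 -13. ]
 sp [233.         233.66666667] 13.0 [-45.   27.5]
 sp [248.         229.09090909] 25.0 [-18.1 -14.1]
 handle [582.25785915  30.81467966] -0.4843132363302753 70.16738597163203
lip [[478.13711529  64.3285651    3.        ]
 [479.47455461  -1.39278521   3.        ]] [478.80583495  31.46788994   3.        ]
back [[540.89421591  64.25461056  30.        ]
 [542.89552751  -1.38379853  30.        ]] [541.89487171  31.43540601  30.        ]
```

Run:
```python
from h import *
T=np.array([561,267.5]);a=np.radians(-13.6);ex=np.array([np.cos(a),np.sin(a)]);ey=np.array([-ex[1],ex[0]])
for p in [(228,244),(256,250),(215,281),(245,284),(167,270)]:
    q=cast("top",[p[0]/5+199.6,p[1]/5+179.6],.017)[0,:2]*1000-T;print(np.round([q@ex,q@ey],1))
a=cv2.imread("pics/scene0.png")[280:352,338:424]
cv2.imwrite("pics/sc_c.png",cv2.resize(a,None,fx=8,fy=8,interpolation=cv2.INTER_CUBIC))
```

```text
[-18.3  -4.9]
[-17.3 -23.2]
[-43.5  -3.9]
[-40.3 -22.9]
[-44.7  27.5]
```

View pics/sc_c.png

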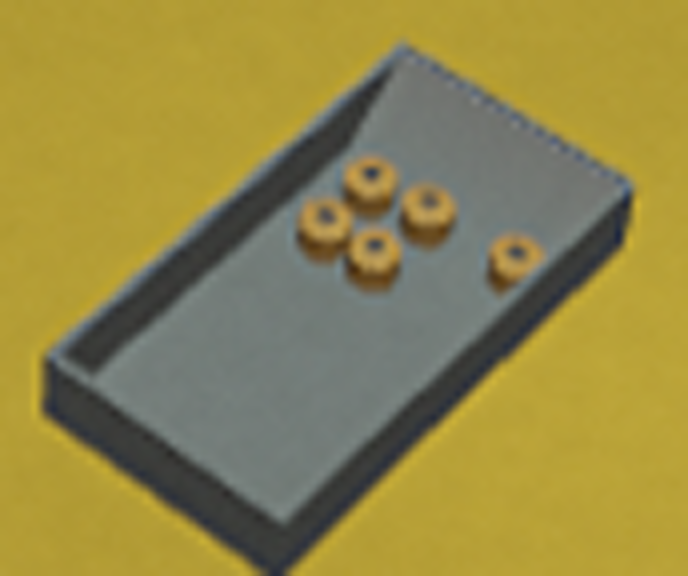

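>>> jog_arm:
  deltas:
    - [-1,[0.1,-0.1,0],[0,0,0.03]]
    - [-1,[0.2,-0.2,0],[0,0,0.06]]
    - [-1,[0.3,-0.3,0],[0,0,0.09]]
    - [-1,[0.4,-0.4,0],[0,0,0.12]]
    - [-1,[0.5,-0.5,0],[0,0,0.15]]
    - [-1,[0.55,-0.6,0],[0,0,0.15]]
    - [-1,[0.6,-0.7,0],[0,0,0.15]]
    - [-1,[0.65,-0.8,0],[0,0,0.15]]
    - [-1,[0.7,-0.9,0],[0,0,0.15]]
    - [-1,[0.72,-1,0],[0,0,0.15]]
    - [-1,[0.74,-1,-0.1],[0,0,0.15]]
    - [-1,[0.75,-1,-0.15],[0,0,0.15]]
  squeeze: 100

```text
t: 1.1
tool_pos: [0.5754, 0.1706, 0.1898]
tool_rot: [-0.002, 3.134, 0.001]
contact_force: [1.3, 0.5, 0.1]
opening: 0.0855
grip_force: 0.0
```

>>> jog_arm:
  deltas:
    - [-1,[0,-0.08,0],[0,0,0]]
    - [-1,[0,-0.16,0],[0,0,0]]
    - [-1,[0,-0.24,0],[0,0,0]]
    - [-1,[0,-0.3,0],[0,0,0]]
    - [-1,[0,-0.315,0],[0,0,0]]
    - [-1,[0,-0.315,-0.06],[0,0,0]]
    - [-1,[0,-0.315,-0.12],[0,0,0]]
    - [-1,[0,-0.315,-0.18],[0,0,0]]
    - [-1,[0,-0.315,-0.23],[0,0,0]]
    - [-1,[0,-0.315,-0.28],[0,0,0]]
    - [-1,[0,-0.315,-0.312],[0,0,0]]
    - [-1,[0,-0.315,-0.312],[0,0,0]]

```text
t: 2.1
tool_pos: [0.5697, 0.0475, 0.058]
tool_rot: [0.004, -3.135, -0.001]
contact_force: [-0.5, 0.2, -0.5]
opening: 0.0858
grip_force: 0.0
```

>>> jog_arm:
  deltas:
    - [1,[0,0,0],[0,0,0]]
    - [1,[0,0,0],[0,0,0]]
    - [1,[0,0,0],[0,0,0]]
    - [1,[0,0,0],[0,0,0]]
    - [1,[0,0,0],[0,0,0]]
    - [1,[0,0,0],[0,0,0]]
    - [1,[0,0,0],[0,0,0]]
    - [1,[0,0,0],[0,0,0]]
    - [1,[0,0,0],[0,0,0]]
    - [1,[0,0,0],[0,0,0]]

```text
t: 2.93
tool_pos: [0.5735, 0.0473, 0.0632]
tool_rot: [-0.003, 3.14, 0.002]
contact_force: [0.6, 1.3, 6.1]
opening: 0.0127
grip_force: 100.0
```

Run:
```python
from h import *
a=ctrl.get_image("scene");b=ctrl.get_image("top")
A=cv2.resize(a[200:320,230:350],(400,400),interpolation=cv2.INTER_CUBIC);B=cv2.resize(b[190:290,270:370],(400,400),interpolation=cv2.INTER_CUBIC)
cv2.imwrite("pics/g1.png",np.hstack([A,B])[:,:,::-1]); print(ctrl.get_obs()["tool_pos"])
```

```text
[0.5735169  0.04722491 0.06320167]
```

View pics/g1.png

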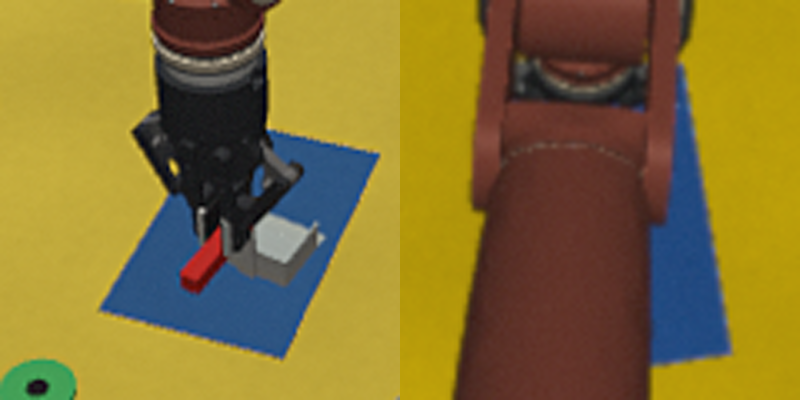

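The fingers hold only the top of the handle, because the rows had not caught up with the commanded pose. I'll reopen, go deeper and regrip.

>>> jog_arm:
  deltas:
    - [-1,[0,0,0],[0,0,0]]
    - [-1,[0,0,0],[0,0,0]]
    - [-1,[0,0,0],[0,0,0]]
    - [-1,[0,0,0],[0,0,0]]
    - [-1,[0,0,0],[0,0,0]]
    - [-1,[0,0,0],[0,0,0]]
    - [-1,[0.01,0,-0.02],[0,0,0]]
    - [-1,[0.02,0,-0.03],[0,0,0]]
    - [-1,[0.021,0,-0.042],[0,0,0]]
    - [-1,[0.021,0,-0.042],[0,0,0]]
    - [-1,[0.021,0,-0.042],[0,0,0]]

```text
t: 3.95
tool_pos: [0.5805, 0.0469, 0.0442]
tool_rot: [0.004, -3.14, -0.0]
contact_force: [0.1, 0.1, 0.2]
opening: 0.0853
grip_force: 0.0
```

Run:
```python
from h import *
a=ctrl.get_image("scene")
h=hsv(a);H,S,V=[h[...,i].astype(int) for i in range(3)]
m=np.zeros(S.shape,bool);m[235:300,255:325]=(((H<8)|(H>172))&(S>170)&(V>80))[235:300,255:325]
pts=np.argwhere(m)[:,::-1];q=cast("scene",pts,.070)[:,:2]*1000
print(q.min(0),q.max(0),len(q))
A=cv2.resize(a[220:310,240:360],(720,540),interpolation=cv2.INTER_CUBIC)
cv2.imwrite("pics/g2.png",A[:,:,::-1]); print(ctrl.get_obs()["tool_pos"])
```

```text
[551.88475415  39.10491254] [625.25366385  60.62600636] 178
[0.5807881  0.04687289 0.0446743 ]
```

View pics/g2.png

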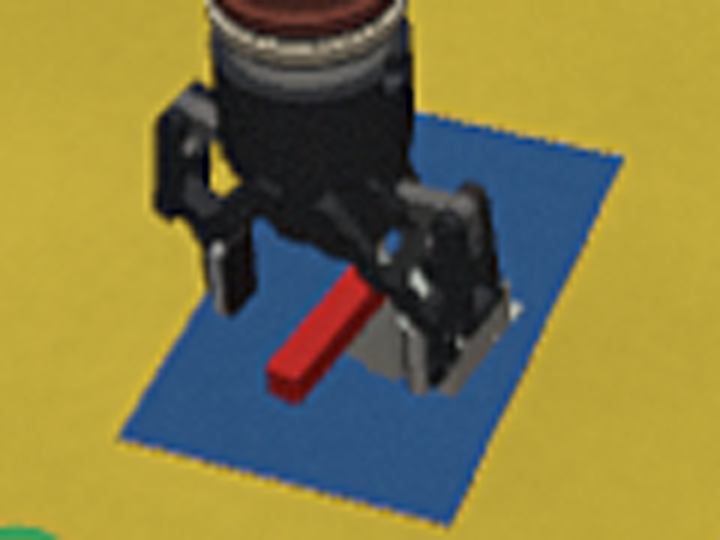

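The scoop is flat on the mat, with the handle at y≈47 mm between the open fingers and its end at x≈621 mm. Closing now.

>>> jog_arm:
  deltas:
    - [1,[0,0,0.004],[0,0,0]]
    - [1,[0,0,0.004],[0,0,0]]
    - [1,[0,0,0.004],[0,0,0]]
    - [1,[0,0,0.004],[0,0,0]]
    - [1,[0,0,0.004],[0,0,0]]
    - [1,[0,0,0.004],[0,0,0]]
    - [1,[0,0,0.004],[0,0,0]]
    - [1,[0,0,0.004],[0,0,0]]
    - [1,[0,0,0.004],[0,0,0]]
    - [1,[0,0,0.004],[0,0,0]]
  squeeze: 110

```text
t: 4.83
tool_pos: [0.5812, 0.0468, 0.047]
tool_rot: [-0.004, 3.141, -0.0]
contact_force: [-0.8, -0.3, 2.5]
opening: 0.0141
grip_force: 107.4
```

>>> jog_arm:
  deltas:
    - [1,[0,0,0.05],[0,0,0]]
    - [1,[0,0,0.1],[0,0,0]]
    - [1,[0,0,0.15],[0,0,0]]
    - [1,[0,0,0.2],[0,0,0]]
    - [1,[0.04,0.09,0.25],[0,0,-0.01]]
    - [1,[0.08,0.18,0.25],[0,0,-0.03]]
    - [1,[0.12,0.27,0.25],[0,0,-0.045]]
    - [1,[0.16,0.36,0.25],[0,0,-0.06]]
    - [1,[0.2,0.44,0.25],[0,0,-0.0756]]
    - [1,[0.223,0.49,0.25],[0,0,-0.0756]]
    - [1,[0.223,0.49,0.25],[0,0,-0.0756]]
    - [1,[0.223,0.49,0.25],[0,0,-0.0756]]

```text
t: 5.83
tool_pos: [0.6698, 0.2438, 0.1454]
tool_rot: [-0.365, -3.119, 0.002]
contact_force: [-0.3, 0.1, -1.6]
opening: 0.0142
grip_force: 107.7
```

Run:
```python
from h import *
a=ctrl.get_image("scene");b=ctrl.get_image("top");o=ctrl.get_obs();print(o["tool_pos"],o["tool_rot"])
A=cv2.resize(a[190:350,310:450],(394,450),interpolation=cv2.INTER_CUBIC);B=cv2.resize(b[150:270,205:310],(394,450),interpolation=cv2.INTER_CUBIC)
cv2.imwrite("pics/g3.png",np.hstack([A,B])[:,:,::-1])
p=o["tool_pos"];u=p[2]-.045
for l in (32,-32): # predicted lip corners
    h=np.radians(166.4);d=np.array([np.cos(h),np.sin(h),0]);w=np.array([-d[1],d[0],0]);q=np.array([p[0],p[1],u])+d*.102+w*l/1000;print(proj("scene",q),proj("top",q))
```

```text
[0.66957818 0.24210256 0.1457172 ] [-3.68572008e-01 -3.11843044e+00  1.61120895e-03]
[368.91365088 286.94784809] [252.18038261 216.04006659]
[392.05121459 301.54301181] [231.81992524 210.5700046 ]
```

View pics/g3.png

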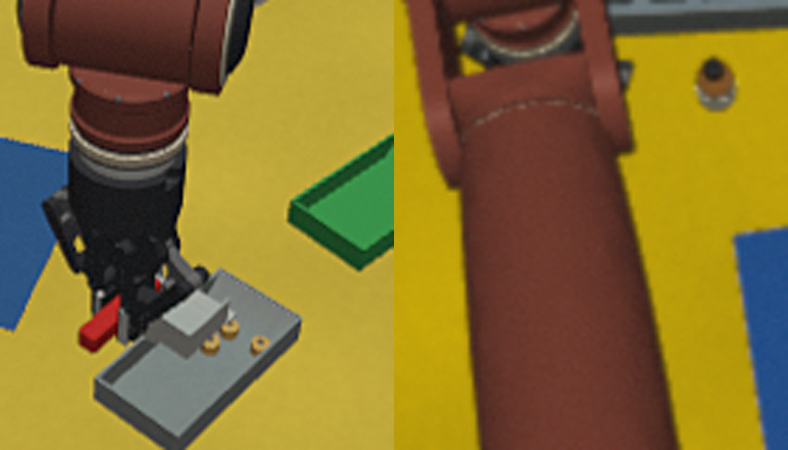

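The scoop hangs level over the tray and its lip corner matches the prediction within about 2 px. Lowering onto the free floor.

>>> jog_arm:
  deltas:
    - [1,[0.002,0.001,-0.03],[0,0,0]]
    - [1,[0.002,0.001,-0.06],[0,0,0]]
    - [1,[0.002,0.001,-0.09],[0,0,0]]
    - [1,[0.002,0.001,-0.12],[0,0,0]]
    - [1,[0.002,0.001,-0.15],[0,0,0]]
    - [1,[0.002,0.001,-0.18],[0,0,0]]
    - [1,[0.002,0.001,-0.2],[0,0,0]]
    - [1,[0.002,0.001,-0.22],[0,0,0]]
    - [1,[0.002,0.001,-0.23],[0,0,0]]
    - [1,[0.002,0.001,-0.238],[0,0,0]]
    - [1,[0.002,0.001,-0.238],[0,0,0]]
    - [1,[0.002,0.001,-0.238],[0,0,0]]

```text
t: 6.93
tool_pos: [0.6713, 0.2434, 0.052]
tool_rot: [0.368, 3.119, 0.0]
contact_force: [-0.4, -0.3, -1.4]
opening: 0.0139
grip_force: 107.7
```

>>> jog_arm:
  deltas:
    - [1,[0,0,-0.004],[0,0,0]]
    - [1,[0,0,-0.008],[0,0,0]]
    - [1,[0,0,-0.01],[0,0,0]]
    - [1,[0,0,-0.01],[0,0,0]]

```text
t: 7.27
tool_pos: [0.6714, 0.2434, 0.0482]
tool_rot: [0.368, 3.119, 0.001]
contact_force: [-0.9, 0.0, 0.6]
opening: 0.0142
grip_force: 108.1
```

>>> jog_arm:
  deltas:
    - [1,[0,0,-0.001],[-0.001,-0.004,0]]
    - [1,[-0.012,0.003,-0.001],[-0.001,-0.004,0]]
    - [1,[-0.024,0.006,-0.001],[-0.001,-0.004,0]]
    - [1,[-0.036,0.009,-0.001],[-0.001,-0.004,0]]
    - [1,[-0.049,0.012,-0.001],[-0.001,-0.004,0]]
    - [1,[-0.061,0.015,-0.001],[-0.001,-0.004,0]]
    - [1,[-0.073,0.018,-0.001],[-0.001,-0.004,0]]
    - [1,[-0.085,0.021,-0.001],[-0.001,-0.004,0]]
    - [1,[-0.097,0.024,-0.001],[-0.001,-0.004,0]]
    - [1,[-0.097,0.024,-0.001],[-0.001,-0.004,0]]

```text
t: 8.1
tool_pos: [0.6325, 0.2534, 0.0486]
tool_rot: [0.366, 3.105, -0.001]
contact_force: [2.9, 0.3, 4.6]
opening: 0.0138
grip_force: 108.7
```

Run:
```python
from h import *
a=ctrl.get_image("scene");o=ctrl.get_obs();print(o["tool_pos"],o["tool_rot"],o["contact_force"])
A=cv2.resize(a[270:355,335:430],(670,600),interpolation=cv2.INTER_CUBIC)
cv2.imwrite("pics/g4.png",A[:,:,::-1])
```

```text
[0.63249212 0.25337911 0.04847722] [ 3.66338855e-01  3.10509880e+00 -9.03070757e-04] [2.5068715  0.74983209 5.81521799]
```

View pics/g4.png

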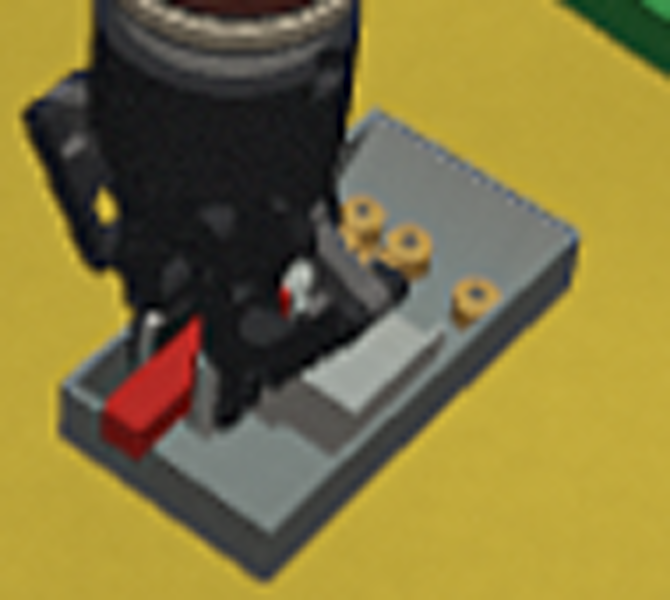

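Spacers are still standing just ahead of the lip, and the pan is clear of the walls. Pushing on to the ramp.

>>> jog_arm:
  deltas:
    - [1,[-0.007,0.002,0],[0,0,0]]
    - [1,[-0.014,0.003,0],[0,0,0]]
    - [1,[-0.021,0.005,0],[0,0,0]]
    - [1,[-0.028,0.007,0],[0,0,0]]
    - [1,[-0.035,0.0085,0],[0,0,0]]
    - [1,[-0.042,0.01,0],[0,0,0]]
    - [1,[-0.05,0.012,0],[0,0,0]]
    - [1,[-0.055,0.013,0],[0,0,0]]
    - [1,[-0.055,0.013,0],[0,0,0]]

```text
t: 8.9
tool_pos: [0.6111, 0.2585, 0.0487]
tool_rot: [0.366, 3.104, -0.001]
contact_force: [2.6, -1.0, 5.7]
opening: 0.0141
grip_force: 108.7
```

Run:
```python
from h import *
a=ctrl.get_image("scene");o=ctrl.get_obs();print(o["tool_pos"],o["tool_rot"],o["contact_force"])
A=cv2.resize(a[270:355,335:430],(670,600),interpolation=cv2.INTER_CUBIC)
cv2.imwrite("pics/g5.png",A[:,:,::-1])
```

```text
[0.61111361 0.25842657 0.04863762] [ 3.66420585e-01  3.10402010e+00 -7.83992704e-04] [ 3.23639037 -0.20003446  4.91994302]
```

View pics/g5.png

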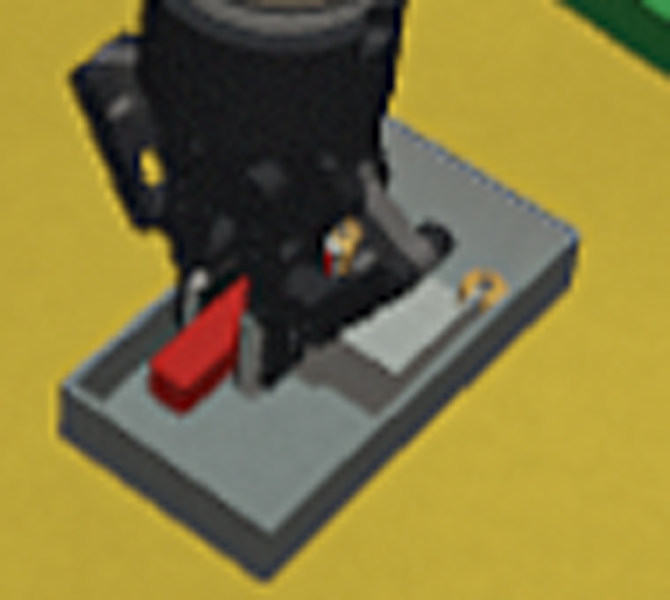

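The lip is under the spacers, and the left one sits at the side wall's front, moving inward. A few more millimetres to reach the ramp.

>>> jog_arm:
  deltas:
    - [1,[-0.004,0.001,0],[0,0,0]]
    - [1,[-0.008,0.002,0],[0,0,0]]
    - [1,[-0.011,0.003,0],[0,0,0]]
    - [1,[-0.011,0.003,0],[0,0,0]]

```text
t: 9.28
tool_pos: [0.6073, 0.2595, 0.0489]
tool_rot: [0.366, 3.103, -0.001]
contact_force: [4.2, -1.6, 5.5]
opening: 0.0142
grip_force: 108.7
```

>>> jog_arm:
  deltas:
    - [1,[-0.003,0.001,0],[0,0,0]]
    - [1,[-0.006,0.0015,0],[0,0,0]]
    - [1,[-0.006,0.0015,0],[0,0,0]]

```text
t: 9.53
tool_pos: [0.6066, 0.2597, 0.0499]
tool_rot: [0.365, 3.098, -0.001]
contact_force: [7.8, -2.6, 5.3]
opening: 0.0144
grip_force: 108.6
```

The lip is on the ramp, since the force has risen. Tilting back while the lip climbs it.

>>> jog_arm:
  deltas:
    - [1,[-0.002,0.0005,-0.004],[0.0033,0.0135,0]]
    - [1,[-0.005,0.001,-0.008],[0.0065,0.027,0]]
    - [1,[-0.008,0.002,-0.0125],[0.0098,0.0405,0]]
    - [1,[-0.011,0.0027,-0.0175],[0.013,0.054,0]]
    - [1,[-0.0153,0.0037,-0.0225],[0.0163,0.0675,0]]
    - [1,[-0.0194,0.0047,-0.027],[0.0196,0.081,0]]
    - [1,[-0.025,0.006,-0.032],[0.0229,0.0945,0]]
    - [1,[-0.03,0.0073,-0.037],[0.026,0.108,0]]
    - [1,[-0.03,0.0073,-0.037],[0.026,0.108,0]]

```text
t: 10.28
tool_pos: [0.5948, 0.262, 0.0325]
tool_rot: [-0.333, -2.794, -0.058]
contact_force: [9.4, -2.0, 4.3]
opening: 0.0144
grip_force: 108.9
```

Run:
```python
from h import *
a=ctrl.get_image("scene");o=ctrl.get_obs();print(o["tool_pos"],o["tool_rot"],o["contact_force"],o["q"])
cv2.imwrite("pics/g6.png",a[:,:,::-1])
h=hsv(a);H,S,V=[h[...,i].astype(int) for i in range(3)]
m=np.zeros(S.shape,bool);m[270:355,335:430]=((H>8)&(H<22)&(S>70)&(V>110))[270:355,335:430]
for c in blobs(m,2): print(cv2.boundingRect(c),cv2.contourArea(c))
```

```text
[0.59480184 0.26208774 0.03294645] [-0.33216888 -2.79482141 -0.05795037] [ 9.76239384 -1.8211151   3.12592472] [ 0.2359301   0.46825463  1.49379446  0.15006395  1.47494409 -1.13492421]
(405, 298, 7, 7) 20.0
(385, 288, 17, 15) 119.5
```

>>> jog_arm:
  deltas:
    - [1,[0.002,0,0.01],[0.0025,0.01,0]]
    - [1,[0.004,-0.001,0.025],[0.005,0.02,0]]
    - [1,[0.004,-0.001,0.045],[0.0075,0.032,0]]
    - [1,[0.004,-0.001,0.07],[0.0105,0.043,0]]
    - [1,[0.004,-0.001,0.1],[0.0105,0.043,0]]
    - [1,[0.004,-0.001,0.13],[0.0105,0.043,0]]
    - [1,[0.004,-0.001,0.16],[0.0105,0.043,0]]
    - [1,[0.004,-0.001,0.19],[0.0105,0.043,0]]
    - [1,[0.004,-0.001,0.22],[0.0105,0.043,0]]
    - [1,[0.004,-0.001,0.24],[0.0105,0.043,0]]
    - [1,[0.004,-0.001,0.25],[0.0105,0.043,0]]
    - [1,[0.004,-0.001,0.25],[0.0105,0.043,0]]

```text
t: 11.33
tool_pos: [0.5936, 0.2626, 0.134]
tool_rot: [-0.313, -2.653, -0.078]
contact_force: [-0.2, 0.9, -2.1]
opening: 0.014
grip_force: 107.6
```

Run:
```python
from h import *
a=ctrl.get_image("scene");o=ctrl.get_obs();print(o["tool_pos"],o["tool_rot"],o["contact_force"],o["q"])
h=hsv(a);H,S,V=[h[...,i].astype(int) for i in range(3)]
m=np.zeros(S.shape,bool);m[200:355,300:430]=((H>8)&(H<22)&(S>70)&(V>110))[200:355,300:430]
for c in blobs(m,2): print(cv2.boundingRect(c),cv2.contourArea(c))
b=ctrl.get_image("top")
A=cv2.resize(a[220:350,320:430],(507,600),interpolation=cv2.INTER_CUBIC);B=cv2.resize(b[180:265,215:275],(290,411),interpolation=cv2.INTER_CUBIC)
B=cv2.copyMakeBorder(B,0,189,0,0,cv2.BORDER_CONSTANT)
cv2.imwrite("pics/g7.png",np.hstack([A,B])[:,:,::-1])
```

```text
[0.59318768 0.26246278 0.13288978] [-0.31272365 -2.65163731 -0.07738724] [ 0.15246286  0.69524531 -2.91362431] [ 0.21482611  0.44159823  1.3761983   0.20430338  1.75225089 -1.12805756]
(411, 263, 8, 7) 22.5
(388, 259, 14, 11) 64.5
(394, 253, 13, 11) 50.0
```

View pics/g7.png

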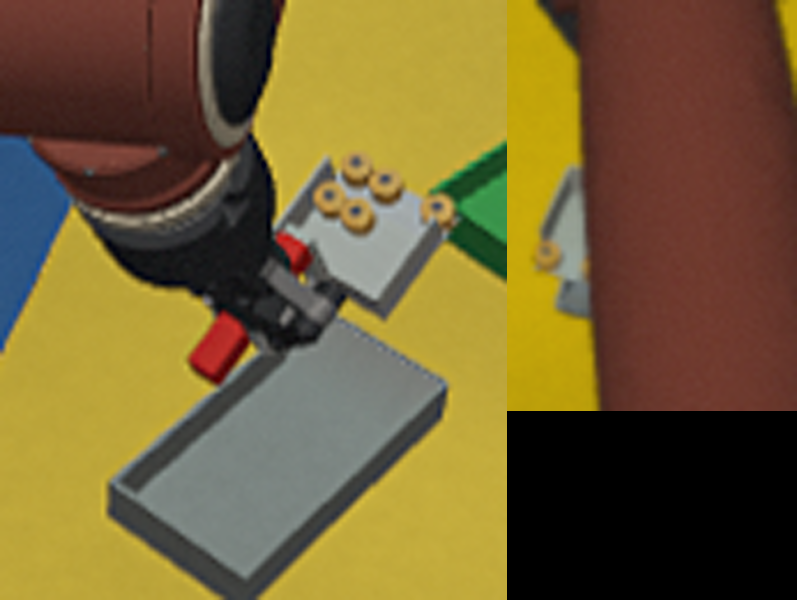

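All five spacers are in the pan, but the left one sits close to the lip corner. I'll move back low over the tray and tilt more, so it slides in or falls into the tray.

>>> jog_arm:
  deltas:
    - [1,[0.006,-0.001,0],[0,0,0]]
    - [1,[0.018,-0.004,0],[0,0,0]]
    - [1,[0.033,-0.008,0],[0,0,0]]
    - [1,[0.05,-0.012,0],[0,0,0]]
    - [1,[0.07,-0.017,-0.01],[0,0,0]]
    - [1,[0.09,-0.021,-0.025],[0,0,0]]
    - [1,[0.11,-0.026,-0.04],[0,0,0]]
    - [1,[0.125,-0.03,-0.06],[0,0,0]]
    - [1,[0.134,-0.032,-0.08],[0,0,0]]
    - [1,[0.134,-0.032,-0.095],[0,0,0]]
    - [1,[0.134,-0.032,-0.1],[0,0,0]]

```text
t: 12.35
tool_pos: [0.6457, 0.2493, 0.0899]
tool_rot: [-0.313, -2.647, -0.076]
contact_force: [0.2, 0.5, -1.2]
opening: 0.0139
grip_force: 107.6
```

>>> jog_arm:
  deltas:
    - [1,[0,0,0],[0.002,0.009,0]]
    - [1,[0,0,0],[0.0045,0.018,0]]
    - [1,[0,0,0],[0.0065,0.027,0]]
    - [1,[0,0,0],[0.009,0.036,0]]
    - [1,[0,0,0],[0.011,0.045,0]]
    - [1,[0,0,0],[0.013,0.054,0]]
    - [1,[0,0,0],[0.015,0.063,0]]
    - [1,[0,0,0],[0.0175,0.072,0]]
    - [1,[0,0,0],[0.0175,0.072,0]]

```text
t: 13.1
tool_pos: [0.6464, 0.2494, 0.0912]
tool_rot: [-0.286, -2.418, -0.107]
contact_force: [-0.5, -0.2, -2.6]
opening: 0.0143
grip_force: 107.7
```

```bash
cat > look.py <<'E'
from h import *
import sys
a=ctrl.get_image("scene");o=ctrl.get_obs();print(o["t"],o["tool_pos"],o["tool_rot"],o["contact_force"],np.round(o["q"],2))
h=hsv(a);H,S,V=[h[...,i].astype(int) for i in range(3)]
m=(H>8)&(H<22)&(S>70)&(V>110)
from scipy.spatial.transform import Rotation as Ro
R=Ro.from_rotvec(o["tool_rot"]).as_matrix();xs,zs=(R[:,0],-R[:,2])
if len(sys.argv)>1: xs=xs*float(sys.argv[1])
ys=np.cross(zs,xs);O=o["tool_pos"]-xs*-.072-zs*.045
print("heading",np.degrees(np.arctan2(xs[1],xs[0])),"pitch",np.degrees(np.arcsin(xs[2])),"origin",O)
Kc=C["scene"]["K"];E=C["scene"]["extrinsics"];cam=-E[:3,:3].T@E[:3,3]
for c in blobs(m,3):
    x,y,w,hh=cv2.boundingRect(c)
    if y<150 or w>40: continue
    # intersect ray with plane of pan at spacer-top height 17 mm
    d=E[:3,:3].T@np.linalg.inv(Kc)@np.array([x+w/2-.5,y+hh/2-.5,1.]);P=O+zs*.011
    p=cam+d*((P-cam)@zs)/(d@zs)-O
    print((x,y,w,hh),cv2.contourArea(c),"scoop xy",np.round([p@xs*1000,p@ys*1000],0))
E
python3 look.py
```

```text
13.15 [0.64635596 0.24952625 0.09143813] [-0.28571207 -2.41921467 -0.10719028] [-0.84141946  0.57243666 -0.96941291] [ 0.16  0.72  1.11  0.27  1.96 -1.16]
heading 166.5599660319929 pitch 40.59165346023806 origin [0.56471625 0.26910347 0.10411447]
(237, 451, 5, 5) 12.5 scoop xy [-493.   94.]
(254, 423, 4, 5) 11.0 scoop xy [-417.   95.]
(90, 412, 5, 5) 12.0 scoop xy [-739.  562.]
(269, 398, 5, 5) 11.5 scoop xy [-348.   93.]
(112, 388, 4, 5) 10.5 scoop xy [-640.  538.]
(283, 375, 4, 5) 10.0 scoop xy [-286.   94.]
(132, 366, 4, 4) 8.5 scoop xy [-550.  515.]
(151, 346, 4, 4) 7.0 scoop xy [-469.  492.]
(285, 330, 15, 12) 83.5 scoop xy [-199.  133.]
(168, 327, 4, 4) 6.5 scoop xy [-395.  474.]
(622, 308, 18, 23) 188.5 scoop xy [ 184. -412.]
(365, 290, 14, 11) 75.0 scoop xy [-18.  14.]
(393, 283, 8, 7) 33.5 scoop xy [ 27. -24.]
(126, 283, 40, 29) 349.0 scoop xy [-378.  616.]
(621, 281, 19, 27) 402.5 scoop xy [ 222. -393.]
(373, 277, 15, 11) 73.0 scoop xy [16. 13.]
```

>>> jog_arm:
  deltas:
    - [1,[0,0,0],[0.0045,0.019,0]]
    - [1,[0,0,0],[0.009,0.038,0]]
    - [1,[0,0,0],[0.009,0.038,0]]
    - [1,[-0.06,0.0145,0],[0.009,0.038,0]]
    - [1,[-0.085,0.021,0],[0.009,0.038,0]]
    - [1,[-0.1,0.024,0],[0.009,0.038,0]]
    - [1,[-0.105,0.025,0],[0.009,0.038,0]]
    - [1,[-0.105,0.025,0],[0.009,0.038,0]]
    - [1,[-0.105,0.025,0],[0.009,0.038,0]]

```text
t: 13.9
tool_pos: [0.6051, 0.2596, 0.0928]
tool_rot: [-0.272, -2.3, -0.122]
contact_force: [0.4, -0.0, -2.2]
opening: 0.0142
grip_force: 107.8
```

```bash
python3 look.py | grep -v "scoop xy \[-[2-9]\|scoop xy \[ [12]..\."
```

```text
13.95 [0.60523407 0.25947376 0.09275619] [-0.27167084 -2.29983301 -0.12177053] [-0.50778229 -0.28086613 -2.48765759] [ 0.17  0.71  1.17  0.33  2.02 -1.14]
heading 166.58753970260088 pitch 47.49079515444449 origin [0.52566767 0.2785601  0.11542555]
(377, 272, 19, 17) 161.0 scoop xy [-11.  11.]
```

Run:
```python
from h import *
for n,(x0,y0,x1,y1) in (("scene",(330,230,450,360)),("top",(200,170,300,300))):
    a=ctrl.get_image(n)
    h=hsv(a);H,S,V=[h[...,i].astype(int) for i in range(3)]
    m=((H>7)&(H<22)&(S>60)&(V>90)&(H<20))
    for c in blobs(m,0):
        b=cv2.boundingRect(c)
        if x0<b[0]<x1 and y0<b[1]<y1: print(n,b,cv2.contourArea(c))
    cv2.imwrite(f"pics/chk_{n}.png",a[:,:,::-1])
from scipy.spatial.transform import Rotation as Ro
o=ctrl.get_obs();R=Ro.from_rotvec(o["tool_rot"]).as_matrix();xs,zs=(R[:,0],-R[:,2]);ys=np.cross(zs,xs);O=o["tool_pos"]+xs*.072-zs*.045
for p in [(-20,-22,17),(25,-22,17),(-20,20,17),(20,20,17),(-32,-32,28),(30,-32,26)]: print(p,proj("scene",O+xs*p[0]/1e3+ys*p[1]/1e3+zs*p[2]/1e3))
```

```text
scene (331, 324, 1, 1) 0.0
scene (334, 323, 1, 1) 0.0
scene (334, 313, 6, 9) 1.5
scene (339, 310, 2, 1) 0.0
scene (342, 304, 1, 1) 0.0
scene (340, 304, 2, 4) 0.0
scene (343, 301, 1, 1) 0.0
scene (344, 298, 1, 1) 0.0
scene (366, 295, 3, 4) 0.0
scene (369, 293, 1, 1) 0.0
scene (370, 291, 1, 1) 0.0
scene (340, 291, 1, 5) 0.0
scene (371, 288, 2, 2) 0.0
scene (396, 287, 3, 2) 0.5
scene (392, 287, 7, 8) 13.5
scene (338, 286, 2, 4) 0.0
scene (348, 285, 1, 1) 0.0
scene (377, 272, 19, 17) 148.5
scene (358, 254, 1, 1) 0.0
scene (359, 249, 1, 2) 0.0
scene (359, 234, 1, 2) 0.0
top (292, 244, 1, 1) 0.0
top (245, 238, 48, 16) 36.5
top (289, 218, 1, 1) 0.0
top (235, 218, 9, 9) 12.0
top (234, 215, 1, 1) 0.0
top (243, 204, 1, 2) 0.0
top (243, 202, 1, 1) 0.0
top (243, 193, 1, 3) 0.0
(-20, -22, 17) [395.04474411 290.96984153]
(25, -22, 17) [404.86637619 272.92402129]
(-20, 20, 17) [379.72261173 281.62010873]
(20, 20, 17) [388.18160601 265.89443177]
(-32, -32, 28) [394.2524074 297.778752 ]
(30, -32, 26) [408.31795739 272.68083312]
```

All five have slid to the back of the pan: the fifth, at (395,291), matches scoop (-20,-22). Next, a quick kinematic fit to check the pour pose is reachable, then the carry.

```bash
cat > plan.py <<'E'
from h import *
from scipy.spatial.transform import Rotation as Ro
from scipy.optimize import least_squares
S=[([.983,.053,1.614,0,1.476,-.119],[.282,.557,.230]),([.2359301,.46825463,1.49379446,.15006395,1.47494409,-1.13492421],[.59480184,.26208774,.03294645]),
([.21482611,.44159823,1.3761983,.20430338,1.75225089,-1.12805756],[.59318768,.26246278,.13288978]),([.16,.72,1.11,.27,1.96,-1.16],[.64635596,.24952625,.09143813])]
r=lambda a,t:Ro.from_euler(a,t).as_matrix()
def fk(q,k):
    d,a0,a1,a2,o2,a3=k;R=r('z',q[0]);p=R@[a0,0,d];R=R@r('y',q[1]);p=p+R@[0,0,a1];R=R@r('y',q[2]);p=p+R@[o2,0,a2]
    R=R@r('z',q[3])@r('y',q[4]);p=p+R@[0,0,a3];return p,R@r('z',q[5])
def fit():
    o=ctrl.get_obs();D=S+[(o["q"],o["tool_pos"])]
    f=least_squares(lambda k:np.concatenate([fk(q,k)[0]-p for q,p in D]),[.3,0,.45,.4,0,.25]);return f.x,np.abs(f.fun).max()
def pose(h,p,lip):   # scoop heading, pitch (lip up +), deg; lip point -> TCP, R
    h,p=np.radians([h,p]);d=np.array([np.cos(h),np.sin(h),0]);z=np.array([0,0,1.])
    X=d*np.cos(p)+z*np.sin(p);Z=-d*np.sin(p)+z*np.cos(p)
    return np.array(lip)-.102*X+.045*Z,np.c_[X,np.cross(-Z,X),-Z]
def now():
    o=ctrl.get_obs();R=Ro.from_rotvec(o["tool_rot"]).as_matrix();X=R[:,0]
    return o,R,np.degrees(np.arctan2(X[1],X[0])),np.degrees(np.arcsin(X[2])),o["tool_pos"]+.102*X+.045*R[:,2]
def rows(P,o,R):
    for p,Rn in P:
        s=np.round((p-o["tool_pos"])/.4,3);w=np.round(Ro.from_matrix(Rn@R.T).as_rotvec()/np.pi,3);print([1,s.tolist(),w.tolist()],end=", ")
    print()
JAR=np.array([.498,-.294]);U=JAR/np.linalg.norm(JAR);HJ=np.degrees(np.arctan2(-U[1],-U[0]))
E
python3 - <<'E'
from plan import *
k,e=fit();print(np.round(k,3),e)
o,R,h,p,lip=now();print(h,p,lip,HJ)
L=np.r_[JAR+U*.02,.065]
q=o["q"].copy();q[:]=[-.53,.4,1.3,0,1.5,-1.57]
for pp in (25,-30,-60,-78):
    t,Rt=pose(HJ,pp,L)
    err=lambda q:np.r_[fk(q,k)[0]-t,.2*Ro.from_matrix(fk(q,k)[1]@Rf.T@Rt.T).as_rotvec()]
    # tool-frame constant from the present pose
    Rf=fk(o["q"],k)[1].T@R; err=lambda q:np.r_[fk(q,k)[0]-t,.2*Ro.from_matrix(fk(q,k)[1]@Rf@Rt.T).as_rotvec()]
    s=least_squares(err,q,bounds=([-3.01,-1.01,.06,-1.02,.09,-3.14],[3.01,2.22,2.58,4.17,2.62,3.14]));q=s.x;print(pp,np.round(t,3),np.round(q,2),np.linalg.norm(s.fun))
E
```

```text
[0.363 0.011 0.799 0.6   0.3   0.574] 0.06219486598608648
166.5707538438229 47.52959628466932 [0.50593903 0.2832027  0.13731057] 149.44403572449224
25 [ 0.611 -0.361  0.063] [-0.53  0.58  1.25 -0.    1.74 -1.57] 3.3933279731305355e-13
-30 [ 0.572 -0.338  0.155] [-0.53 -0.09  2.05  0.    0.66 -1.57] 1.4496168402947444e-13
-60 [ 0.526 -0.31   0.176] [-0.62 -0.17  2.41  1.52  0.09 -3.14] 0.031340143077731177
-78 [ 0.496 -0.293  0.174] [-0.63 -0.3   2.48  1.52  0.09 -3.14] 0.08743332744185944
```

```bash
sed -i 's/d,a0,a1,a2,o2,a3=k;R=r(.z.,q\[0\]);p=R@\[a0,0,d\]/d,a0,a1,a2,o2,a3,b=k;R=r("z",q[0]);p=R@[a0,b,d]/; s/\[.3,0,.45,.4,0,.25\]/[.3,0,.45,.4,0,.25,.07]/' plan.py
python3 - <<'E'
from plan import *
k,e=fit();print(np.round(k,3),e)
o,R,h,p,lip=now();Rf=fk(o["q"],k)[1].T@R;print(np.round(Rf,2))
L=np.r_[JAR+U*.02,.065]
q=np.array([-.65,.4,1.3,0,1.5,-1.57])
for pp in (25,-30,-60,-70,-78):
    t,Rt=pose(HJ,pp,L)
    err=lambda q:np.r_[fk(q,k)[0]-t,.2*Ro.from_matrix(fk(q,k)[1]@Rf@Rt.T).as_rotvec()]
    s=least_squares(err,q,bounds=([-3.01,-1.01,.06,-1.02,.09,-3.14],[3.01,2.22,2.58,4.17,2.62,3.14]));q=s.x;print(pp,np.round(t,3),np.round(q,2),np.linalg.norm(s.fun))
E
```

```text
[0.238 0.002 0.43  0.608 0.099 0.281 0.074] 0.003377814077150848
[[ 0. -1. -0.]
 [ 1.  0. -0.]
 [ 0. -0.  1.]]
25 [ 0.611 -0.361  0.063] [-0.62  0.66  1.18 -0.04  1.73 -1.66] 1.5536131071362815e-13
-30 [ 0.572 -0.338  0.155] [-0.67 -0.09  1.95  0.1   0.77 -1.77] 3.1820258016373006e-11
-60 [ 0.526 -0.31   0.176] [-0.74 -0.41  2.36  0.85  0.23 -2.51] 9.716581938552059e-12
-70 [ 0.509 -0.3    0.176] [-0.76 -0.49  2.46  1.49  0.2  -3.14] 0.012168762109444679
-78 [ 0.496 -0.293  0.174] [-0.77 -0.59  2.52  1.51  0.22 -3.14] 0.03505142598645223
```

```bash
cat >> plan.py <<'E'
RF=np.array([[0,-1,0],[1,0,0],[0,0,1.]])
LO=np.array([-3.01,-1.01,.06,-1.02,.09,-3.14]);HI=np.array([3.01,2.22,2.58,4.17,2.62,3.14])
def ik(t,Rt,q,k):
    s=least_squares(lambda q:np.r_[fk(q,k)[0]-t,.2*Ro.from_matrix(fk(q,k)[1]@RF@Rt.T).as_rotvec()],np.clip(q,LO+1e-3,HI-1e-3),bounds=(LO,HI));return s.x,np.linalg.norm(s.fun)
E
python3 - <<'E'
from plan import *
k,e=fit();k=np.array(k)
for hd in range(60,241,20):
    d=np.array([np.cos(np.radians(hd)),np.sin(np.radians(hd))]);L=np.r_[JAR-d*.02,.065]
    q=np.array([-.65,.4,1.3,0,1.5,-.65-np.radians(hd-90)]);best=0;mx=0
    q,e=ik(*pose(hd,25,L),q,k)
    for pp in range(20,-86,-5):
        qn,e=ik(*pose(hd,pp,L),q,k)
        if e>1e-3: break
        mx=max(mx,np.abs(qn-q).max());q=qn;best=pp
    print(hd,best,np.round(q,2),"max step",round(mx,2))
E
```

```text
60 -60 [-0.3   0.22  1.77 -1.01  1.54  0.48] max step 0.09
80 -50 [-0.38  0.02  1.93 -0.95  1.18  0.17] max step 0.1
100 -50 [-0.43 -0.12  2.06 -0.96  0.88 -0.08] max step 0.14
120 -55 [-0.49 -0.26  2.21 -1.01  0.54 -0.29] max step 0.21
140 -60 [-0.64 -0.39  2.35 -0.34  0.15 -1.2 ] max step 0.17
160 -60 [-0.84 -0.39  2.34  1.16  0.46 -2.95] max step 0.24
180 -55 [-0.93 -0.26  2.21  1.08  0.84 -3.13] max step 0.14
200 -40 [-0.85 -0.09  1.98  0.74  1.09 -3.07] max step 0.11
220 -25 [-0.71  0.02  1.84  0.46  1.25 -3.11] max step 0.09
240 -5 [-0.5   0.06  1.8   0.09  1.28 -3.14] max step 0.09
```

Run:
```python
from plan import *
k,e=fit()
def run(hd,q6,z,dp=5):
    d=np.array([np.cos(np.radians(hd)),np.sin(np.radians(hd))]);L=np.r_[JAR-d*.02,z]
    q,e=ik(*pose(hd,25,L),np.array([-.65,.4,1.3,0,1.5,q6]),k)
    if e>1e-3: return None
    best,mx=25,0;q0=q
    for pp in range(20,-91,-dp):
        qn,e=ik(*pose(hd,pp,L),q,k)
        if e>1e-3: break
        mx=max(mx,np.abs(qn-q).max());q=qn;best=pp
    return best,np.round(q0,2),np.round(q,2),round(mx,2)
for hd in (200,220,240,260,280,300): print(hd,run(hd,-.65-np.radians(hd-90)+2*np.pi,.065))
for hd in (0,20,40): print(hd,run(hd,-.65-np.radians(hd-90),.065))
for hd in (130,140,150):
    for z in (.08,.11): print(hd,z,run(hd,-.65-np.radians(hd-90),z))
```

```text
200 None
220 None
240 None
260 None
280 (-90, array([-0.27, -0.14,  2.15, -0.47,  0.99,  2.93]), array([-0.92,  0.81,  1.24,  0.85,  2.48,  2.3 ]), np.float64(0.12))
300 (-85, array([-0.4 , -0.36,  2.32, -0.34,  0.86,  2.4 ]), array([-0.79,  0.85,  1.12,  0.5 ,  2.6 ,  2.03]), np.float64(0.1))
0 (-90, array([-1.06, -0.35,  2.32,  0.45,  1.  ,  0.29]), array([-0.44,  0.9 ,  1.09, -0.85,  2.55,  0.81]), np.float64(0.12))
20 (-85, array([-1.13, -0.13,  2.14,  0.48,  1.14, -0.11]), array([-0.34,  0.75,  1.28, -0.98,  2.28,  0.72]), np.float64(0.1))
40 (-70, array([-1.11,  0.08,  1.93,  0.44,  1.27, -0.4 ]), array([-0.29,  0.46,  1.55, -0.98,  1.89,  0.65]), np.float64(0.09))
130 0.08 (-60, array([-0.73,  0.63,  1.21,  0.06,  1.74, -1.43]), array([-0.54, -0.38,  2.31, -1.  ,  0.34, -0.43]), np.float64(0.28))
130 0.11 (-60, array([-0.73,  0.6 ,  1.19,  0.06,  1.78, -1.42]), array([-0.54, -0.43,  2.29, -0.85,  0.38, -0.59]), np.float64(0.23))
140 0.08 (-65, array([-0.67,  0.64,  1.18,  0.01,  1.75, -1.55]), array([-0.63, -0.45,  2.4 , -0.73,  0.09, -0.81]), np.float64(0.46))
140 0.11 (-65, array([-0.67,  0.62,  1.17,  0.01,  1.79, -1.55]), array([-0.64, -0.51,  2.38, -0.38,  0.15, -1.17]), np.float64(0.18))
150 0.08 (-65, array([-0.62,  0.65,  1.17, -0.04,  1.75, -1.67]), array([-0.76, -0.47,  2.41,  1.21,  0.22, -2.87]), np.float64(0.43))
150 0.11 (-70, array([-0.62,  0.62,  1.16, -0.04,  1.79, -1.67]), array([-0.77, -0.57,  2.45,  1.39,  0.23, -3.05]), np.float64(0.46))
```

```bash
cat > carry.py <<'E'
from plan import *
k,e=fit();o,R0,h0,p0,lip0=now();HD=10
d=np.array([np.cos(np.radians(HD)),np.sin(np.radians(HD))])
t1,_=pose(HD,30,np.r_[JAR-d*.02,.13])
def wp(s):  # s 0..1 smooth
    u=s*s*(3-2*s);z=o["tool_pos"][2]*(1-u)+t1[2]*u+.11*np.sin(np.pi*np.clip(s,0,1))**.7
    return np.r_[(o["tool_pos"]*(1-u)+t1*u)[:2],z],pose(h0+(HD-h0)*u,p0+(30-p0)*u,[0,0,0])[1]
E
python3 - <<'E'
from carry import *
print(t1)
q=np.array(o["q"]);N=48;mx=np.zeros(6);P=[]
for i in range(1,N+1):
    t,Rt=wp(i/N);qn,e=ik(t,Rt,q,k)
    if e>2e-3: print("bad",i,e,t)
    mx=np.maximum(mx,abs(qn-q));q=qn;P.append((t,Rt))
print(np.round(mx*12,2),np.round(q,2))
W=[];base=(o["tool_pos"],R0)
for c in range(4):
    bp,bR=base
    out=[[1,np.round((t-bp)/.4,3).tolist(),np.round(Ro.from_matrix(Rt@bR.T).as_rotvec()/np.pi,3).tolist()] for t,Rt in P[c*12:c*12+12]]
    print(out);base=P[c*12+11]
E
```

```text
[ 0.36915308 -0.31671919  0.11797114]
[0.57 0.53 0.5  0.18 0.38 0.42] [-1.16 -0.34  2.23  0.55  1.18  0.04]
[[1, [-0.001, -0.002, 0.041], [-0.0, -0.0, -0.001]], [1, [-0.003, -0.007, 0.066], [-0.001, -0.0, -0.004]], [1, [-0.007, -0.016, 0.088], [-0.001, -0.001, -0.009]], [1, [-0.012, -0.028, 0.108], [-0.001, -0.002, -0.017]], [1, [-0.018, -0.044, 0.126], [-0.001, -0.003, -0.026]], [1, [-0.025, -0.062, 0.143], [-0.002, -0.004, -0.037]], [1, [-0.034, -0.083, 0.159], [-0.002, -0.005, -0.05]], [1, [-0.044, -0.107, 0.174], [-0.003, -0.007, -0.064]], [1, [-0.054, -0.133, 0.188], [-0.004, -0.008, -0.08]], [1, [-0.066, -0.161, 0.201], [-0.005, -0.01, -0.097]], [1, [-0.079, -0.192, 0.214], [-0.006, -0.012, -0.116]], [1, [-0.092, -0.225, 0.226], [-0.007, -0.014, -0.135]]]
[[1, [-0.014, -0.035, 0.011], [-0.002, -0.002, -0.021]], [1, [-0.029, -0.071, 0.021], [-0.003, -0.004, -0.043]], [1, [-0.045, -0.109, 0.031], [-0.005, -0.005, -0.066]], [1, [-0.061, -0.148, 0.039], [-0.007, -0.007, -0.09]], [1, [-0.077, -0.189, 0.047], [-0.01, -0.009, -0.114]], [1, [-0.095, -0.231, 0.055], [-0.012, -0.01, -0.1
[... 965 characters left out ...]
-0.037], [-0.03, 0.017, -0.299]]]
[[1, [-0.013, -0.033, -0.009], [-0.001, 0.002, -0.02]], [1, [-0.026, -0.064, -0.019], [-0.002, 0.004, -0.038]], [1, [-0.038, -0.092, -0.029], [-0.003, 0.005, -0.056]], [1, [-0.048, -0.118, -0.041], [-0.004, 0.007, -0.071]], [1, [-0.058, -0.142, -0.054], [-0.004, 0.009, -0.086]], [1, [-0.067, -0.163, -0.068], [-0.005, 0.01, -0.099]], [1, [-0.074, -0.181, -0.083], [-0.005, 0.011, -0.11]], [1, [-0.081, -0.197, -0.1], [-0.005, 0.012, -0.119]], [1, [-0.086, -0.209, -0.119], [-0.006, 0.013, -0.126]], [1, [-0.089, -0.218, -0.14], [-0.006, 0.014, -0.131]], [1, [-0.091, -0.223, -0.165], [-0.006, 0.014, -0.135]], [1, [-0.092, -0.225, -0.206], [-0.006, 0.014, -0.136]]]
```

>>> jog_arm:
  deltas:
    - [1,[-0.001,-0.002,0.012],[0,0,-0.001]]
    - [1,[-0.003,-0.007,0.035],[-0.001,0,-0.004]]
    - [1,[-0.007,-0.016,0.062],[-0.001,-0.001,-0.009]]
    - [1,[-0.012,-0.028,0.09],[-0.001,-0.002,-0.017]]
    - [1,[-0.018,-0.044,0.115],[-0.001,-0.003,-0.026]]
    - [1,[-0.025,-0.062,0.138],[-0.002,-0.004,-0.037]]
    - [1,[-0.034,-0.083,0.158],[-0.002,-0.005,-0.05]]
    - [1,[-0.044,-0.107,0.174],[-0.003,-0.007,-0.064]]
    - [1,[-0.054,-0.133,0.188],[-0.004,-0.008,-0.08]]
    - [1,[-0.066,-0.161,0.201],[-0.005,-0.01,-0.097]]
    - [1,[-0.079,-0.192,0.214],[-0.006,-0.012,-0.116]]
    - [1,[-0.092,-0.225,0.226],[-0.007,-0.014,-0.135]]

```text
t: 15.05
tool_pos: [0.5678, 0.1687, 0.1846]
tool_rot: [-0.776, -2.256, -0.321]
contact_force: [0.0, -1.0, -1.3]
opening: 0.0139
grip_force: 107.8
```

>>> jog_arm:
  deltas:
    - [1,[-0.014,-0.035,0.011],[-0.002,-0.002,-0.021]]
    - [1,[-0.029,-0.071,0.021],[-0.003,-0.004,-0.043]]
    - [1,[-0.045,-0.109,0.031],[-0.005,-0.005,-0.066]]
    - [1,[-0.061,-0.148,0.039],[-0.007,-0.007,-0.09]]
    - [1,[-0.077,-0.189,0.047],[-0.01,-0.009,-0.114]]
    - [1,[-0.095,-0.231,0.055],[-0.012,-0.01,-0.139]]
    - [1,[-0.112,-0.273,0.061],[-0.015,-0.011,-0.165]]
    - [1,[-0.13,-0.317,0.067],[-0.018,-0.012,-0.191]]
    - [1,[-0.148,-0.361,0.072],[-0.021,-0.013,-0.218]]
    - [1,[-0.166,-0.405,0.076],[-0.024,-0.014,-0.245]]
    - [1,[-0.184,-0.45,0.079],[-0.028,-0.015,-0.272]]
    - [1,[-0.203,-0.495,0.081],[-0.031,-0.015,-0.299]]

```text
t: 16.05
tool_pos: [0.4859, -0.0297, 0.2167]
tool_rot: [-1.866, -1.806, -0.659]
contact_force: [0.6, 0.0, -1.9]
opening: 0.0143
grip_force: 107.8
```

>>> jog_arm:
  deltas:
    - [1,[-0.018,-0.045,0.002],[-0.003,0.0,-0.027]]
    - [1,[-0.037,-0.09,0.002],[-0.006,0.001,-0.054]]
    - [1,[-0.055,-0.134,0.002],[-0.009,0.001,-0.081]]
    - [1,[-0.073,-0.178,0.001],[-0.012,0.002,-0.108]]
    - [1,[-0.091,-0.222,0],[-0.015,0.004,-0.134]]
    - [1,[-0.108,-0.264,-0.003],[-0.017,0.005,-0.16]]
    - [1,[-0.125,-0.306,-0.007],[-0.02,0.007,-0.185]]
    - [1,[-0.142,-0.347,-0.011],[-0.022,0.008,-0.209]]
    - [1,[-0.158,-0.386,-0.016],[-0.025,0.01,-0.233]]
    - [1,[-0.174,-0.424,-0.022],[-0.027,0.012,-0.256]]
    - [1,[-0.189,-0.46,-0.029],[-0.029,0.014,-0.278]]
    - [1,[-0.203,-0.495,-0.037],[-0.03,0.017,-0.299]]

```text
t: 17.05
tool_pos: [0.4044, -0.2271, 0.2015]
tool_rot: [-2.738, -0.844, -0.806]
contact_force: [0.7, -0.8, -2.2]
opening: 0.0143
grip_force: 107.8
```

>>> jog_arm:
  deltas:
    - [1,[-0.013,-0.033,-0.009],[-0.001,0.002,-0.02]]
    - [1,[-0.026,-0.064,-0.019],[-0.002,0.004,-0.038]]
    - [1,[-0.038,-0.092,-0.029],[-0.003,0.005,-0.056]]
    - [1,[-0.048,-0.118,-0.041],[-0.004,0.007,-0.071]]
    - [1,[-0.058,-0.142,-0.054],[-0.004,0.009,-0.086]]
    - [1,[-0.067,-0.163,-0.068],[-0.005,0.01,-0.099]]
    - [1,[-0.074,-0.181,-0.083],[-0.005,0.011,-0.11]]
    - [1,[-0.081,-0.197,-0.1],[-0.005,0.012,-0.119]]
    - [1,[-0.086,-0.209,-0.115],[-0.006,0.013,-0.126]]
    - [1,[-0.089,-0.218,-0.125],[-0.006,0.014,-0.131]]
    - [1,[-0.091,-0.223,-0.13],[-0.006,0.014,-0.135]]
    - [1,[-0.092,-0.225,-0.13],[-0.006,0.014,-0.136]]

```text
t: 18.05
tool_pos: [0.3684, -0.3161, 0.1475]
tool_rot: [-2.979, -0.259, -0.801]
contact_force: [0.8, 0.7, -1.7]
opening: 0.0142
grip_force: 107.8
```

```bash
cat > see.py <<'E'
from plan import *
o,R,h,p,lip=now();print(round(o["t"],2),"tcp",o["tool_pos"].round(4),"h",round(h,1),"p",round(p,1),"lip",lip.round(4),"F",o["contact_force"].round(1),"q",o["q"].round(2))
X,Z=R[:,0],-R[:,2];Y=np.cross(Z,X);O=o["tool_pos"]+.072*X-.045*Z
for n in C:
    a=ctrl.get_image(n);H,S,V=[hsv(a)[...,i].astype(int) for i in range(3)];E=C[n]["extrinsics"];cam=-E[:3,:3].T@E[:3,3]
    for c in blobs((H>7)&(H<21)&(S>60)&(V>90),4):
        x,y,w,hh=cv2.boundingRect(c);m=np.array([x+w/2-.5,y+hh/2-.5]);g=cast(n,m,.02)[0]
        if not(.3<g[0]<.75 and -.5<g[1]<.45) or w>45: continue
        dd=g-cam;q=cam+dd*((O+.015*Z-cam)@Z)/(dd@Z)-O
        print(n,(x,y,w,hh),cv2.contourArea(c),"at z.02",g[:2].round(3),"scoop",(q@X*1000).round(),(q@Y*1000).round())
E
python3 see.py
```

```text
18.05 tcp [ 0.3684 -0.3161  0.1475] h 9.9 p 30.1 lip [ 0.4776 -0.297   0.1597] F [ 0.8  0.7 -1.7] q [-1.16 -0.39  2.21  0.54  1.24  0.08]
scene (285, 331, 15, 14) 107.0 at z.02 [0.716 0.123] scoop 843.0 565.0
top (380, 285, 26, 32) 9.5 at z.02 [ 0.328 -0.201] scoop -115.0 136.0
top (447, 274, 3, 9) 4.0 at z.02 [ 0.403 -0.375] scoop -69.0 -30.0
top (442, 258, 7, 7) 26.0 at z.02 [ 0.456 -0.367] scoop -14.0 -22.0
top (429, 255, 13, 12) 32.5 at z.02 [ 0.457 -0.335] scoop -8.0 6.0
top (286, 168, 9, 9) 33.5 at z.02 [0.734 0.132] scoop 297.0 379.0
```

All five are in the pan and the lip is above the jar. Planning the pour, pivoting about the lip.

Run:
```python
from plan import *
k,e=fit();o,R0,h0,p0,lip0=now();d=np.array([np.cos(np.radians(10)),np.sin(np.radians(10))]);Lf=np.r_[JAR-d*.02,.066]
ps=list(np.linspace(p0,-18,13)[1:])+list(np.linspace(-18,-48,13)[1:])+list(np.linspace(-48,-85,13)[1:])
P=[];q=np.array(o["q"]);mx=np.zeros(6)
for i,p in enumerate(ps):
    u=min(1,(i+1)/12);t,Rt=pose(10,p,lip0*(1-u)+Lf*u);qn,e=ik(t,Rt,q,k);mx=np.maximum(mx,abs(qn-q));q=qn;P.append((t,Rt))
    if e>2e-3: print("bad",p,e)
print((mx*12).round(2),q.round(2))
base=(o["tool_pos"],R0)
for c in range(3):
    print([[1,np.round((t-base[0])/.4,3).tolist(),np.round(Ro.from_matrix(Rt@base[1].T).as_rotvec()/np.pi,3).tolist()] for t,Rt in P[c*12:c*12+12]]);base=P[c*12+11]
```

```text
[0.51 0.6  0.43 0.94 0.51 0.8 ] [-0.39  0.8   1.2  -0.9   2.39  0.78]
[[1, [-0.001, -0.0, -0.0], [-0.004, 0.022, 0.0]], [1, [-0.001, -0.0, -0.0], [-0.008, 0.044, 0.0]], [1, [-0.0, -0.0, -0.001], [-0.011, 0.066, 0.0]], [1, [0.003, 0.0, -0.001], [-0.015, 0.088, 0.0]], [1, [0.007, 0.001, -0.002], [-0.019, 0.11, 0.0]], [1, [0.012, 0.002, -0.003], [-0.023, 0.132, 0.0]], [1, [0.019, 0.003, -0.004], [-0.027, 0.154, 0.0]], [1, [0.026, 0.004, -0.006], [-0.031, 0.176, 0.0]], [1, [0.035, 0.005, -0.008], [-0.035, 0.198, 0.0]], [1, [0.046, 0.007, -0.012], [-0.039, 0.219, 0.0]], [1, [0.057, 0.009, -0.015], [-0.042, 0.241, 0.0]], [1, [0.069, 0.011, -0.02], [-0.046, 0.263, -0.0]]]
[[1, [0.008, 0.001, 0.009], [-0.002, 0.014, 0.0]], [1, [0.017, 0.003, 0.017], [-0.005, 0.027, 0.0]], [1, [0.026, 0.005, 0.026], [-0.007, 0.041, 0.0]], [1, [0.035, 0.006, 0.033], [-0.01, 0.055, -0.0]], [1, [0.044, 0.008, 0.041], [-0.012, 0.068, 0.0]], [1, [0.054, 0.01, 0.047], [-0.014, 0.082, 0.0]], [1, [0.064, 0.011, 0.054], [-0.017, 0.096, 0.0]], [1, [0.075, 0.013, 0.06], [-0.019, 0.109, 0.0]], [1, [0.086, 0.015, 0.065], [-0.022, 0.123, 0.0]], [1, [0.096, 0.017, 0.07], [-0.024, 0.137, 0.0]], [1, [0.108, 0.019, 0.075], [-0.027, 0.15, 0.0]], [1, [0.119, 0.021, 0.079], [-0.029, 0.164, 0.0]]]
[[1, [0.014, 0.002, 0.004], [-0.003, 0.017, -0.0]], [1, [0.029, 0.005, 0.008], [-0.006, 0.034, 0.0]], [1, [0.043, 0.008, 0.011], [-0.009, 0.051, -0.0]], [1, [0.058, 0.01, 0.012], [-0.012, 0.067, -0.0]], [1, [0.072, 0.013, 0.014], [-0.015, 0.084, -0.0]], [1, [0.087, 0.015, 0.014], [-0.018, 0.101, -0.0]], [1, [0.102, 0.018, 0.013], [-0.021, 0.118, -0.0]], [1, [0.117, 0.021, 0.012], [-0.024, 0.135, -0.0]], [1, [0.131, 0.023, 0.01], [-0.027, 0.152, -0.0]], [1, [0.146, 0.026, 0.007], [-0.03, 0.169, -0.0]], [1, [0.16, 0.028, 0.004], [-0.033, 0.186, -0.0]], [1, [0.174, 0.031, -0.001], [-0.036, 0.202, -0.0]]]
```

>>> jog_arm:
  deltas:
    - [1,[-0.001,0,0],[-0.004,0.022,0]]
    - [1,[-0.001,0,0],[-0.008,0.044,0]]
    - [1,[0,0,-0.001],[-0.011,0.066,0]]
    - [1,[0.003,0,-0.001],[-0.015,0.088,0]]
    - [1,[0.007,0.001,-0.002],[-0.019,0.11,0]]
    - [1,[0.012,0.002,-0.003],[-0.023,0.132,0]]
    - [1,[0.019,0.003,-0.004],[-0.027,0.154,0]]
    - [1,[0.026,0.004,-0.006],[-0.031,0.176,0]]
    - [1,[0.035,0.005,-0.008],[-0.035,0.198,0]]
    - [1,[0.046,0.007,-0.012],[-0.039,0.219,0]]
    - [1,[0.057,0.009,-0.015],[-0.042,0.241,0]]
    - [1,[0.069,0.011,-0.02],[-0.046,0.263,0]]

```text
t: 19.15
tool_pos: [0.3975, -0.3119, 0.1411]
tool_rot: [3.064, 0.268, -0.485]
contact_force: [0.1, 0.0, -2.1]
opening: 0.0143
grip_force: 107.7
```

>>> jog_arm:
  deltas:
    - [1,[0.008,0.001,0.009],[-0.002,0.014,0]]
    - [1,[0.017,0.003,0.017],[-0.005,0.027,0]]
    - [1,[0.026,0.005,0.026],[-0.007,0.041,0]]
    - [1,[0.035,0.006,0.033],[-0.01,0.055,0]]
    - [1,[0.044,0.008,0.041],[-0.012,0.068,0]]
    - [1,[0.054,0.01,0.047],[-0.014,0.082,0]]
    - [1,[0.064,0.011,0.054],[-0.017,0.096,0]]
    - [1,[0.075,0.013,0.06],[-0.019,0.109,0]]
    - [1,[0.086,0.015,0.065],[-0.022,0.123,0]]
    - [1,[0.096,0.017,0.07],[-0.024,0.137,0]]
    - [1,[0.108,0.019,0.075],[-0.027,0.15,0]]
    - [1,[0.119,0.021,0.079],[-0.029,0.164,0]]

```text
t: 20.15
tool_pos: [0.4451, -0.3033, 0.1724]
tool_rot: [2.798, 0.245, -1.242]
contact_force: [-0.6, -0.3, -1.4]
opening: 0.0139
grip_force: 107.9
```

>>> jog_arm:
  deltas:
    - [1,[0.014,0.002,0.004],[-0.003,0.017,0]]
    - [1,[0.029,0.005,0.008],[-0.006,0.034,0]]
    - [1,[0.043,0.008,0.011],[-0.009,0.051,0]]
    - [1,[0.058,0.01,0.012],[-0.012,0.067,0]]
    - [1,[0.072,0.013,0.014],[-0.015,0.084,0]]
    - [1,[0.087,0.015,0.014],[-0.018,0.101,0]]
    - [1,[0.102,0.018,0.013],[-0.021,0.118,0]]
    - [1,[0.117,0.021,0.012],[-0.024,0.135,0]]
    - [1,[0.131,0.023,0.01],[-0.027,0.152,0]]
    - [1,[0.146,0.026,0.007],[-0.03,0.169,0]]
    - [1,[0.16,0.028,0.004],[-0.033,0.186,0]]
    - [1,[0.174,0.031,-0.001],[-0.036,0.202,0]]

```text
t: 21.15
tool_pos: [0.5145, -0.291, 0.1713]
tool_rot: [2.227, 0.195, -2.035]
contact_force: [-0.6, -0.6, -0.8]
opening: 0.0144
grip_force: 108.0
```

>>> jog_arm:
  deltas:
    - [1,[0,0,0],[0,0,0]]
    - [1,[0,0,0],[0,0,0]]
    - [1,[0,0,0],[0,0,0]]
    - [1,[0,0,0],[0,0,0]]

```text
t: 21.48
tool_pos: [0.5137, -0.2914, 0.1726]
tool_rot: [2.23, 0.193, -2.032]
contact_force: [0.3, -0.6, -0.4]
opening: 0.0142
grip_force: 108.0
```

```bash
python3 see.py
```

```text
21.48 tcp [ 0.5137 -0.2914  0.1726] h 8.6 p -84.7 lip [ 0.4789 -0.2978  0.0668] F [ 0.3 -0.6 -0.4] q [-0.39  0.8   1.2  -0.89  2.39  0.78]
scene (285, 331, 15, 14) 119.0 at z.02 [0.716 0.123] scoop 445.0 249.0
scene (137, 255, 7, 9) 7.5 at z.02 [ 0.697 -0.373] scoop 280.0 -296.0
scene (170, 192, 15, 15) 19.0 at z.02 [ 0.44 -0.48] scoop 6.0 -100.0
top (276, 291, 38, 18) 27.5 at z.02 [0.322 0.102] scoop -2834.0 331.0
top (277, 287, 37, 18) 30.0 at z.02 [0.334 0.101] scoop -3327.0 321.0
top (386, 283, 20, 47) 28.5 at z.02 [ 0.311 -0.21 ] scoop -1960.0 506.0
top (321, 282, 7, 14) 6.5 at z.02 [0.358 0.011] scoop -3916.0 480.0
top (286, 168, 9, 9) 32.5 at z.02 [0.734 0.132] scoop -1084.0 379.0
```

Run:
```python
from plan import *
k,e=fit();o,R0,h0,p0,lip0=now();h0=10
P=[];q=np.array(o["q"]);mx=np.zeros(6);ss=lambda u:u*u*(3-2*u)
up=lip0+[0,0,.09]
for i in range(1,13):
    u=i/12;P.append(pose(h0,p0+(-35-p0)*max(0,(i-4)/8),lip0*(1-ss(u))+up*ss(u)))
a=P[-1][0];b=np.array([.581,.047,.15]);N=48
for i in range(1,N+1):
    u=ss(i/N);pp=-35*(1-min(1,i/16));P.append((a*(1-u)+b*u+[0,0,.06*np.sin(np.pi*i/N)],pose(10+170*u,pp,[0,0,0])[1]))
for i,(t,Rt) in enumerate(P):
    qn,e=ik(t,Rt,q,k);mx=np.maximum(mx,abs(qn-q));q=qn
    if e>2e-3: print("bad",i,e)
print((mx*12).round(2),q.round(2))
base=(o["tool_pos"],R0)
for c in range(5):
    print([[1,np.round((t-base[0])/.4,3).tolist(),np.round(Ro.from_matrix(Rt@base[1].T).as_rotvec()/np.pi,3).tolist()] for t,Rt in P[c*12:c*12+12]]);base=P[c*12+11]
```

```text
[0.42 1.01 0.7  0.86 0.93 0.97] [-0.05  0.02  1.79 -0.    1.34 -1.62]
[[1, [0.0, -0.001, 0.004], [0.001, 0.0, 0.0]], [1, [0.0, -0.001, 0.017], [0.001, 0.0, 0.0]], [1, [0.0, -0.001, 0.035], [0.001, 0.0, 0.0]], [1, [0.0, -0.001, 0.058], [0.001, 0.0, 0.0]], [1, [-0.029, -0.006, 0.093], [0.007, -0.034, 0.0]], [1, [-0.058, -0.011, 0.125], [0.013, -0.068, 0.0]], [1, [-0.088, -0.016, 0.155], [0.019, -0.102, 0.0]], [1, [-0.117, -0.021, 0.179], [0.025, -0.136, 0.0]], [1, [-0.147, -0.026, 0.198], [0.031, -0.17, 0.0]], [1, [-0.175, -0.032, 0.208], [0.037, -0.204, 0.0]], [1, [-0.203, -0.036, 0.209], [0.043, -0.238, 0.0]], [1, [-0.229, -0.041, 0.199], [0.049, -0.272, 0.0]]]
[[1, [0.001, 0.001, 0.009], [0.002, -0.012, 0.001]], [1, [0.002, 0.004, 0.018], [0.004, -0.024, 0.005]], [1, [0.004, 0.01, 0.026], [0.007, -0.036, 0.011]], [1, [0.008, 0.017, 0.034], [0.01, -0.048, 0.019]], [1, [0.012, 0.027, 0.04], [0.013, -0.059, 0.029]], [1, [0.017, 0.038, 0.046], [0.017, -0.071, 0.04]], [1, [0.023, 0.051, 0.052], [0.022, -0.082, 0.054]], [1, [0.029, 0.066, 0.056], [0.027, -0.094, 0.069]], [1, [0.037, 0.082
[... 1260 characters left out ...]
.261, -0.106], [0.0, 0.0, 0.278]], [1, [0.127, 0.284, -0.119], [0.0, 0.0, 0.302]], [1, [0.137, 0.305, -0.132], [0.0, 0.0, 0.325]]]
[[1, [0.009, 0.02, -0.013], [0.0, 0.0, 0.022]], [1, [0.018, 0.039, -0.026], [0.0, 0.0, 0.042]], [1, [0.025, 0.057, -0.039], [0.0, 0.0, 0.06]], [1, [0.033, 0.073, -0.052], [0.0, 0.0, 0.078]], [1, [0.039, 0.088, -0.065], [0.0, 0.0, 0.093]], [1, [0.045, 0.1, -0.078], [0.0, 0.0, 0.107]], [1, [0.05, 0.112, -0.09], [0.0, 0.0, 0.119]], [1, [0.054, 0.121, -0.102], [0.0, 0.0, 0.129]], [1, [0.058, 0.129, -0.114], [0.0, 0.0, 0.137]], [1, [0.06, 0.134, -0.125], [0.0, 0.0, 0.143]], [1, [0.062, 0.137, -0.136], [0.0, 0.0, 0.146]], [1, [0.062, 0.139, -0.146], [0.0, 0.0, 0.148]]]
```

Lift off first, then check that the spacers are in the jar before travelling.

>>> jog_arm:
  deltas:
    - [1,[0,-0.001,0.004],[0.001,0,0]]
    - [1,[0,-0.001,0.017],[0.001,0,0]]
    - [1,[0,-0.001,0.035],[0.001,0,0]]
    - [1,[0,-0.001,0.058],[0.001,0,0]]
    - [1,[-0.029,-0.006,0.093],[0.007,-0.034,0]]
    - [1,[-0.058,-0.011,0.125],[0.013,-0.068,0]]
    - [1,[-0.088,-0.016,0.155],[0.019,-0.102,0]]
    - [1,[-0.117,-0.021,0.179],[0.025,-0.136,0]]
    - [1,[-0.147,-0.026,0.198],[0.031,-0.17,0]]
    - [1,[-0.175,-0.032,0.208],[0.037,-0.204,0]]
    - [1,[-0.203,-0.036,0.209],[0.043,-0.238,0]]
    - [1,[-0.229,-0.041,0.199],[0.049,-0.272,0]]

```text
t: 22.58
tool_pos: [0.4221, -0.308, 0.2545]
tool_rot: [2.937, 0.257, -0.915]
contact_force: [-0.1, 0.0, -0.2]
opening: 0.0144
grip_force: 107.9
```

```bash
python3 see.py
```

```text
22.58 tcp [ 0.4221 -0.308   0.2545] h 10.0 p -34.6 lip [ 0.4796 -0.298   0.1595] F [-0.1  0.  -0.2] q [-0.57  0.11  1.6  -0.42  1.88  0.79]
scene (285, 331, 15, 14) 110.5 at z.02 [0.716 0.123] scoop 361.0 361.0
top (425, 277, 13, 25) 8.0 at z.02 [ 0.367 -0.321] scoop -131.0 66.0
top (453, 260, 8, 9) 5.0 at z.02 [ 0.447 -0.403] scoop -62.0 -26.0
top (286, 168, 9, 9) 33.5 at z.02 [0.734 0.132] scoop 454.0 379.0
```

>>> jog_arm:
  deltas:
    - [1,[0.001,0.001,0.009],[0.002,-0.012,0.001]]
    - [1,[0.002,0.004,0.018],[0.004,-0.024,0.005]]
    - [1,[0.004,0.01,0.026],[0.007,-0.036,0.011]]
    - [1,[0.008,0.017,0.034],[0.01,-0.048,0.019]]
    - [1,[0.012,0.027,0.04],[0.013,-0.059,0.029]]
    - [1,[0.017,0.038,0.046],[0.017,-0.071,0.04]]
    - [1,[0.023,0.051,0.052],[0.022,-0.082,0.054]]
    - [1,[0.029,0.066,0.056],[0.027,-0.094,0.069]]
    - [1,[0.037,0.082,0.06],[0.034,-0.104,0.086]]
    - [1,[0.045,0.099,0.063],[0.041,-0.115,0.105]]
    - [1,[0.053,0.118,0.065],[0.049,-0.125,0.124]]
    - [1,[0.062,0.139,0.066],[0.058,-0.135,0.145]]

```text
t: 23.68
tool_pos: [0.4472, -0.2513, 0.2776]
tool_rot: [2.928, 0.977, -0.227]
contact_force: [-0.1, -0.9, -1.5]
opening: 0.0141
grip_force: 107.9
```

>>> jog_arm:
  deltas:
    - [1,[0.01,0.021,0.001],[0.008,-0.009,0.023]]
    - [1,[0.02,0.044,0],[0.016,-0.018,0.047]]
    - [1,[0.03,0.067,-0.001],[0.025,-0.027,0.071]]
    - [1,[0.041,0.091,-0.002],[0.035,-0.034,0.097]]
    - [1,[0.052,0.116,-0.005],[0.036,-0.033,0.124]]
    - [1,[0.064,0.142,-0.008],[0.038,-0.031,0.151]]
    - [1,[0.076,0.168,-0.013],[0.039,-0.03,0.179]]
    - [1,[0.088,0.195,-0.017],[0.041,-0.028,0.207]]
    - [1,[0.1,0.222,-0.023],[0.042,-0.026,0.236]]
    - [1,[0.112,0.25,-0.029],[0.044,-0.025,0.265]]
    - [1,[0.124,0.277,-0.036],[0.045,-0.023,0.295]]
    - [1,[0.137,0.305,-0.044],[0.046,-0.021,0.324]]

```text
t: 24.68
tool_pos: [0.5018, -0.1292, 0.2597]
tool_rot: [2.113, 2.323, -0.005]
contact_force: [0.8, 0.5, -0.9]
opening: 0.0142
grip_force: 107.8
```

>>> jog_arm:
  deltas:
    - [1,[0.012,0.028,-0.008],[0,0,0.029]]
    - [1,[0.025,0.055,-0.017],[0,0,0.059]]
    - [1,[0.037,0.083,-0.027],[0,0,0.088]]
    - [1,[0.049,0.11,-0.037],[0,0,0.117]]
    - [1,[0.061,0.137,-0.047],[0,0,0.145]]
    - [1,[0.073,0.163,-0.058],[0,0,0.173]]
    - [1,[0.085,0.189,-0.07],[0,0,0.201]]
    - [1,[0.096,0.214,-0.082],[0,0,0.227]]
    - [1,[0.107,0.238,-0.094],[0,0,0.253]]
    - [1,[0.117,0.261,-0.106],[0,0,0.278]]
    - [1,[0.127,0.284,-0.119],[0,0,0.302]]
    - [1,[0.137,0.305,-0.132],[0,0,0.325]]

```text
t: 25.68
tool_pos: [0.5565, -0.007, 0.2066]
tool_rot: [0.709, 3.059, -0.002]
contact_force: [-0.3, -0.2, -1.3]
opening: 0.0142
grip_force: 107.8
```

```bash
python3 see.py
python3 - <<'E'
from h import *
for n,(x0,y0,x1,y1) in (("top",(400,222,450,270)),("scene",(180,195,245,255))):
    a=ctrl.get_image(n);cv2.imwrite(f"pics/jar_{n}.png",a[:,:,::-1]);s=hsv(a)[y0:y1,x0:x1].astype(int)
    m=(s[...,1]>70)&(s[...,0]>5)&(s[...,0]<26)
    j=(s[...,1]<110).astype(np.uint8);c=max(blobs(j,5),key=cv2.contourArea);b=cv2.boundingRect(c);print(n,"jar box",(b[0]+x0,b[1]+y0,b[2],b[3]))
    ins=np.zeros_like(j);cv2.drawContours(ins,[cv2.convexHull(c)],-1,1,-1);ins=cv2.erode(ins,np.ones((5,5)))
    k,_,st,ce=cv2.connectedComponentsWithStats((m&(ins>0)).astype(np.uint8));print([(st[i,4],(ce[i]+[x0,y0]).round(1).tolist()) for i in range(1,k)])
E
```

```text
25.68 tcp [ 0.5565 -0.007   0.2066] h 153.9 p -0.1 lip [0.465  0.0378 0.1614] F [-0.3 -0.2 -1.3] q [-0.15 -0.09  1.8  -0.    1.44 -1.26]
scene (285, 331, 15, 14) 118.5 at z.02 [0.716 0.123] scoop -214.0 -294.0
top (380, 285, 26, 32) 7.5 at z.02 [ 0.328 -0.201] scoop 69.0 253.0
top (336, 201, 12, 4) 8.5 at z.02 [ 0.636 -0.038] scoop -113.0 3.0
top (327, 199, 8, 5) 4.0 at z.02 [ 0.64  -0.003] scoop -102.0 -26.0
top (357, 195, 10, 54) 15.0 at z.02 [ 0.575 -0.103] scoop -90.0 79.0
top (286, 168, 9, 9) 33.0 at z.02 [0.734 0.132] scoop -125.0 -170.0
top jar box (407, 230, 33, 32)
[(np.int32(56), [416.8, 239.6]), (np.int32(22), [426.0, 237.7]), (np.int32(20), [426.1, 244.0])]
scene jar box (194, 208, 35, 35)
[(np.int32(2), [206.5, 227.0])]
```

The jar has not moved. It shows brass areas of 56, 22 and 20 px, and one spacer is about 25 px, so I check for the fifth.

Run:
```python
from h import *
a=cv2.imread("pics/jar_top.png")[:,:,::-1].copy();s=hsv(a)[228:264,404:442].astype(int)
for y in range(3,32):
    print("".join("." if v[1]<45 else ("b" if v[0]<21 else "y") if v[2]>=85 else ("d" if v[0]<21 else "k") for v in s[y]))
```

```text
yyyyyyyyyyyyyyyy.........yyyyyyyyyyyyy
yyyyyyyyyyyyyy.............yyyyyyyyyyy
yyyyyyyyyyyy....yy...........yyyyyyyyy
yyyyyyyyyyy...ybyy...........yyyyyyyyy
yyyyyyyyyy....yyyb...yyy......yyyyyyyy
yyyyyyyyy....ybyyby..ybyy......yyyyyyy
yyyyyyyy......byyyb.yyyyb.......yyyyyy
yyyyyyy.......bbyy..byyyy........yyyyy
yyyyyy......yyyy....bbyyy........yyyyy
yyyyyy..yyyyyyyy....ybby..........yyyy
yyyyy..yyybbybyy......yy..........yyyy
yyyyy.yyyybyybyy.....yyy...........yyy
yyyy..yyybbbbyyy....yybby...........yy
yyyy...yby...y......ybbby...........yy
yyyy................byyyy...........yy
yyyy................ybyyy...........yy
yyyy................................yy
yyyy................................yy
yyyy..............................yyyy
yyyy..............................yyyy
yyyyy..............................yyy
yyyyy............................yyyyy
yyyyy...........................yyyyyy
yyyyyy..........................yyyyyy
yyyyyyy........................yyyyyyy
yyyyyyyy.....................yyyyyyyyy
yyyyyyyyy...................yyyyyyyyyy
yyyyyyyyyy.................yyyyyyyyyyy
yyyyyyyyyyyy.............yyyyyyyyyyyyy
```

The five blobs are clear: one at top, two at right, and two touching at left, so all five are in the jar. Now putting the scoop back.

>>> jog_arm:
  deltas:
    - [1,[0.009,0.02,-0.013],[0,0,0.022]]
    - [1,[0.018,0.039,-0.026],[0,0,0.042]]
    - [1,[0.025,0.057,-0.039],[0,0,0.06]]
    - [1,[0.033,0.073,-0.052],[0,0,0.078]]
    - [1,[0.039,0.088,-0.065],[0,0,0.093]]
    - [1,[0.045,0.1,-0.078],[0,0,0.107]]
    - [1,[0.05,0.112,-0.09],[0,0,0.119]]
    - [1,[0.054,0.121,-0.102],[0,0,0.129]]
    - [1,[0.058,0.129,-0.114],[0,0,0.137]]
    - [1,[0.06,0.134,-0.125],[0,0,0.143]]
    - [1,[0.062,0.137,-0.136],[0,0,0.146]]
    - [1,[0.062,0.139,-0.146],[0,0,0.148]]

```text
t: 26.88
tool_pos: [0.5811, 0.0475, 0.1485]
tool_rot: [-0.006, 3.138, -0.001]
contact_force: [0.1, 0.6, -1.0]
opening: 0.014
grip_force: 107.8
```

```bash
python3 see.py | head -1
```

```text
26.88 tcp [0.5811 0.0475 0.1485] h -179.8 p -0.2 lip [0.4793 0.0471 0.1031] F [ 0.1  0.6 -1. ] q [-0.05  0.02  1.79 -0.    1.33 -1.62]
```

>>> jog_arm:
  deltas:
    - [1,[0,0,-0.03],[0,0,0]]
    - [1,[0,0,-0.06],[0,0,0]]
    - [1,[0,0,-0.09],[0,0,0]]
    - [1,[0,0,-0.12],[0,0,0]]
    - [1,[0,0,-0.15],[0,0,0]]
    - [1,[0,0,-0.18],[0,0,0]]
    - [1,[0,0,-0.205],[0,0,0]]
    - [1,[0,0,-0.225],[0,0,0]]
    - [1,[0,0,-0.237],[0,0,0]]
    - [1,[0,0,-0.246],[0,0,0]]
    - [1,[0,0,-0.25],[0,0,0]]
    - [1,[0,0,-0.25],[0,0,0]]

```text
t: 27.98
tool_pos: [0.5811, 0.0476, 0.0487]
tool_rot: [-0.006, 3.138, -0.0]
contact_force: [0.0, 0.5, -1.1]
opening: 0.0143
grip_force: 107.8
```

>>> jog_arm:
  deltas:
    - [1,[0,0,-0.002],[0,0,0]]
    - [1,[0,0,-0.003],[0,0,0]]
    - [1,[0,0,-0.003],[0,0,0]]

```text
t: 28.23
tool_pos: [0.5813, 0.0476, 0.048]
tool_rot: [-0.006, 3.138, -0.0]
contact_force: [-0.2, -0.0, -1.0]
opening: 0.0137
grip_force: 107.8
```

>>> jog_arm:
  deltas:
    - [1,[0,0,-0.002],[0,0,0]]
    - [1,[0,0,-0.004],[0,0,0]]
    - [1,[0,0,-0.004],[0,0,0]]

```text
t: 28.48
tool_pos: [0.5817, 0.0476, 0.0471]
tool_rot: [-0.006, 3.137, -0.0]
contact_force: [-0.3, 0.3, 3.7]
opening: 0.0141
grip_force: 108.6
```

Contact. I'll open and go straight up.

>>> jog_arm:
  deltas:
    - [-1,[0,0,0],[0,0,0]]
    - [-1,[0,0,0],[0,0,0]]
    - [-1,[0,0,0],[0,0,0]]
    - [-1,[0,0,0],[0,0,0]]
    - [-1,[0,0,0],[0,0,0]]
    - [-1,[0,0,0],[0,0,0]]
    - [-1,[0,0,0],[0,0,0]]
    - [-1,[0,0,0.03],[0,0,0]]
    - [-1,[0,0,0.09],[0,0,0]]
    - [-1,[0,0,0.17],[0,0,0]]
    - [-1,[0,0,0.25],[0,0,0]]
    - [-1,[0,0,0.3],[0,0,0]]

```text
t: 29.48
tool_pos: [0.5825, 0.0476, 0.1709]
tool_rot: [-0.006, 3.133, -0.001]
contact_force: [0.4, 0.0, 1.5]
opening: 0.0856
grip_force: 0.0
```

>>> jog_arm:
  deltas:
    - [-1,[0,0.06,0.06],[0,0,0]]
    - [-1,[0,0.14,0.1],[0,0,0]]
    - [-1,[0,0.22,0.12],[0,0,0]]
    - [-1,[0,0.3,0.12],[0,0,0]]
    - [-1,[0,0.38,0.12],[0,0,0]]
    - [-1,[0,0.46,0.12],[0,0,0]]
    - [-1,[0,0.54,0.12],[0,0,0]]
    - [-1,[0,0.62,0.12],[0,0,0]]
    - [-1,[0,0.7,0.12],[0,0,0]]
    - [-1,[0,0.78,0.12],[0,0,0]]
    - [-1,[0,0.78,0.12],[0,0,0]]

```text
t: 30.4
tool_pos: [0.58, 0.3646, 0.2149]
tool_rot: [-0.014, 3.138, 0.004]
contact_force: [-0.0, -0.3, -0.2]
opening: 0.0854
grip_force: 0.0
```

```bash
python3 see.py
python3 - <<'E'
from h import *
for n,(rb,mb) in {"top":((300,190,345,235),(295,200,355,290)),"scene":((265,245,320,295),(255,230,345,310))}.items():
    a=ctrl.get_image(n);H,S,V=[hsv(a)[...,i].astype(int) for i in range(3)]
    red=((H<8)|(H>172))&(S>150)&(V>70);g=(S<70)&(V>70)
    for nm,m,b,z in (("red",red,rb,.07),("pan",g,mb,.015)):
        k=np.zeros(S.shape,bool);k[b[1]:b[3],b[0]:b[2]]=m[b[1]:b[3],b[0]:b[2]]
        c=max(blobs(k,3),key=cv2.contourArea);print(n,nm,cv2.contourArea(c),rect(n,c,z))
E
```

```text
30.4 tcp [0.58   0.3646 0.2149] h -179.5 p -0.2 lip [0.4782 0.3638 0.1695] F [-0.  -0.3 -0.2] q [ 0.45  0.2   1.48  0.    1.46 -1.13]
scene (285, 331, 15, 14) 118.0 at z.02 [0.716 0.123] scoop -309.0 168.0
top (380, 285, 26, 32) 10.5 at z.02 [ 0.328 -0.201] scoop 194.0 534.0
top (286, 168, 9, 9) 33.5 at z.02 [0.734 0.132] scoop -165.0 244.0
top red 73.0 (array([584.5,  46.3]), array([66.7, 12.4]), 1.7)
top pan 379.0 (array([518.2,  45.4]), array([77.8, 60.6]), 1.7)
scene red 180.5 (array([583.7,  50.6]), array([83.2, 21.6]), 0.5)
scene pan 347.0 (array([515.7,  46.3]), array([77.9, 74. ]), -89.6)
```

```bash
python3 -c "
from station import ctrl
print(ctrl.finish_job())"
```

```text
the job is handed in; nothing more can be done
None
```

I scooped all five spacers and tipped them into the jar. The jar hasn't moved, and the empty scoop is lying flat on the mat, right way up, about 15 mm from where it started. I handed the job in at about 30 s. The jar count and scoop position come from image measurements because I'd used all 10 picture views, and no verdict came back.

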